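Pin the lid back on the glaze-tile chest

ROBOT

A 6-joint arm with a two-finger parallel gripper is mounted at the origin on the work surface. World frame = base frame: x ahead of the robot, y to its left, z up, the work surface at z = 0. Lengths are in mm, angles in rad, forces in N, time in s.
With the tool pointing down it reaches from about 275 to 1000 mm from the base axis. Payload 8.4 kg.
Tool frame: the origin (TCP) lies at the very end of the fingers, on their centre line; the grasp point (between the pads) lies r.hold_point_z behind it (r.hold_point_z is the distance from the TCP to the grasp point, in mm); x points along the fingers, z is the direction in which the jaws open and shut, and the axes are right-handed (so a half turn about x gives the same grasp; the last joint's range is limited). The gripper opens to 85 mm and grips with 20 to 120 N. Pads are 22 mm wide; open, the fingers measure 114 mm over their backs; the gripper's body (76 mm by 85 mm) begins 54 mm behind the grasp point. The pads swing forward as they close: fully open they stand 13 mm farther back than shut.
Start: joints at [-1.296, 0.353, 1.633, -0, 1.155, -0.002], TCP at [170.798, -601.212, 231.281] pointing down, gripper open.
Joint ranges: [-2.63, 2.63], [-0.92, 2.1], [0.06, 2.66], [-1.3, 4.44], [0, 2.69], [-3.02, 3.02]. Speed limits (rad/s): [2.22, 2.22, 2.79, 3.14, 3.14, 3.14].

INTERFACE

Orientations are given as [roll, pitch, yaw] about the fixed x, y, z axes, in that order (R = Rz(yaw) Ry(pitch) Rx(roll)).
In Python, from rig import r gives the robot as it stands.
- The arm moves only by the tool jog_arm, never from a script. Its argument "series" is a list of rows, each a list of 7 numbers: the turn, a rotation vector about the tool's x, y, z in degrees, then the shift along the tool's x, y, z in cm, then the opening, from 0 (shut) to 1 (fully open). In form: [[wx, wy, wz, tx, ty, tz, fingers], ...]. A call has 1 to 20 rows; each row shifts and turns the commanded pose from where the row before left it, along the tool's axes as they then stand; what a row does not reach is not made up. A row lasts 1/10 s, in which the tool goes at most 50 mm and 8.59 degrees, less where a joint would pass 70% of its speed; a pose out of reach is approached as far as the arm can. A call with a gripper value outside its range is refused whole. The fingers move at their own pace and stop on an object; "force" is the grip in N (left out, the last holds). Time passes only in rows, so rows that do not move let the fingers close. It gives the time, the measured TCP pose, the force and the opening at its end, in the units of the state.
- r.sense(): the state, without advancing time (a new reading comes with each control period).
- r.grab_frame(name): name is "side" or "top"; returns (picture, depth): 384x512x3 uint8, red, green, blue; 384x512 float32, mm along the optical axis (not along the pixel's ray), 0 where there is no reading.
- r.get_calibration(name): a dict with "mtx" (3x3 intrinsics, pixels), "position" and "rotation" of the camera in the world. Camera axes: x right, y down, z forward; pixel columns grow to the right and rows downward; lengths in mm; the calibration is good to about 2 mm. A picture is of the moment at which its call begins. get_calibration takes no time and is no camera call.
- r.sign_off(): hands the job in, once; it reports no verdict.
The state is a dict: "clock": time; "qpos": joint angles; "qvel": joint speeds; "joint_efforts": joint torques, N m; "eef_pos": TCP position; "tcp_rot": TCP orientation; "contact_force": force on the tool from outside, world axes, zero at the start; "wrist_torque": the same for the moment, N m; "opening": opening from 0.0 (shut) to 1.0 (fully open).
Only numpy, scipy, OpenCV 4.12 (cv2) and the standard library are available. Lean on these libraries where they do the work, as an engineer would, in place of code of your own. Each camera call takes 0.05 s, during which the arm holds its last target.

TASK

The green lid has come off the plywood chest of glaze test tiles. Set the lid back flat on the chest with its brass knuckles between the chest's steel ones, then slide the red-handled hinge pin through all five knuckles from the open end until its handle is fully home against the first knuckle, and let go. Do not disturb the bottle, the bowl, the jar or the cup.

Things in the scene. Friction and masses are not known exactly. Their poses are not given: they have to be found in the camera images.
- chest: Open plywood box of test tiles, fixed, 140 (x) x 150 (y) x 80 mm high; origin: centre of its underside, z up. On its +x wall stand three steel hinge knuckles, blocks 28 x 28 mm, 24 mm long in y, centred at y = +56, 0, -56 mm, tops at z = 108 mm; their 16 mm bores share one axis parallel to y at x = 85, z = 94 mm. The one at y = -56 is shut at its outer end by a black cap (inner face y = -68).
- hinge_mouth (a point): Centre of the bore's open mouth, in the knuckle at y = +56: x = 85, y = 68, z = 94 mm in the chest's frame. The pin goes in here, moving towards the chest's -y.
- lid: Loose green lid, x -70 to +65, y -75 to +75, z 0 to 12 mm in its frame (origin on its underside), 0.3 kg, flat on the table, right way up. Two brass knuckles like the chest's stand off its +x edge at y = +28 and -28 mm, undersides level with the lid's. Seated, its frame is the chest's raised by 80 mm, with 4 mm gaps between neighbouring knuckles. It starts left or right of the chest, the pin on the other side.
- lid_grip (a point): Centre of the top of the lid's wooden batten grip, x = 12, y = 0, z = 48 mm in the lid's frame. The batten is 18 mm wide (lid's x), 90 mm long (lid's y) and stands on the lid from z = 12 to 48 mm.
- lid_hinge (a point): Point of the lid's bore axis midway between its two knuckles: x = 85, y = 0, z = 14 mm in the lid's frame.
- pin: Loose L-shaped pin, 80 g, flat on the table. Aluminium rod, diameter 12 mm, along its x at y = 0, z = 6, from x = -23 to +110 mm, the last 14 mm tapering to 5 mm. Red bar handle at its rear end: x -37 to -23, y -9 to +75, z 0 to 18 mm. With its x along the chest's -y and z up the handle points away from the chest. Let go in the bore, the handle may swing down and hang: that is fine.
- pin_tip (a point): Centre of the pin's tapered tip, on the rod axis: x = 110, y = 0, z = 6 mm in the pin's frame.
- pin_heel (a point): Point on the rod axis in the handle's front face: x = -23, y = 0, z = 6 mm in the pin's frame. Pin home: it is at the hinge mouth.
- pin_grip (a point): Place to take the handle, in the middle of its free part: x = -30, y = 45, z = 9 mm in the pin's frame; the handle is 14 mm thick there along the pin's x.
- glaze_bottle: Bystander: blue glazed bottle with a white cap, diameter 56, height 170 mm, standing close behind the chest's hinge towards the capped end; origin at the centre of its foot.
- bowl: Bystander: white bowl, rim diameter 100, height 55 mm; origin at the centre of its foot.
- jar: Bystander: brown jar with a black cap, diameter 66, height 100 mm; origin at the centre of its foot.
- tumbler: Bystander: brown clay cup without a handle, rim diameter 72, height 72 mm, standing beyond the chest's open end; origin at the centre of its foot.
Mind the look-alikes: they are no part of the job. Of the things like the pin, leave any that is black, blue or purple; of the rest the larger one is meant.

How it is judged:
By the outcome, as a careful person would: the job done as asked, in the order asked, and still so for the second after the job is handed in, with the robot touching nothing.
It also fails if it takes over 69 s, if anything falls off the work surface, if the arm or the gripper's body presses on something with over 40 N, if the wrist force passes 120 N, or if a joint passes its speed limit or range.

## Working session

There is one attempt and no reset: what is moved stays moved. The work goes in short steps, Python scripts to look and compute and a tool call to move; the robot and the scene stay as the last step left them, time stands still between calls to the robot, and variables do not carry over. Pictures are saved under pics/ and viewed, and the job is handed in when it is done.

Besides the shell and the picture viewer there is one more tool, called in YAML: its name, and indented under it one key for each argument. jog_arm: Moves the arm, as the interface text tells. Its arguments: {"type":"object","properties":{"series":{"type":"array"},"force":{"type":"number"}},"required":["series"]}

```bash
mkdir -p pics; ls; python3 - <<'E'
from rig import r
import cv2,numpy as np
print(r.sense(), r.hold_point_z)
for n in("side","top"):
    p,d=r.grab_frame(n); c=r.get_calibration(n)
    np.savez(f'{n}0.npz',p=p,d=d,**c); print(n,c)
    cv2.imwrite(f'pics/{n}0.png',cv2.resize(p[:,:,::-1],None,fx=1.5,fy=1.5))
E
```

```text
pics
{'clock': 0.0, 'qpos': array([-1.29641555e+00,  3.53628901e-01,  1.63412466e+00,  3.63762760e-06,
        1.15521188e+00, -2.40582133e-03]), 'qvel': array([-0.00144926,  0.00062314, -0.00032759, -0.00021249,  0.00282041,
        0.00112057]), 'joint_efforts': array([ 2.02192918e-03, -6.05242467e+01, -3.42078459e+01, -5.23826964e-05,
        9.39732447e-03, -5.00582274e-06]), 'eef_pos': array([ 170.66056326, -600.7565748 ,  230.57775964]), 'tcp_rot': array([3.13676405, 1.56942353, 1.84275285]), 'contact_force': array([-0.45501388, -0.59936127,  0.22382374]), 'wrist_torque': array([-0.03676159, -0.01643602, -0.0153932 ]), 'opening': 0.9990014306637411} 18.700000000000003
side {'mtx': array([[461.17444714,   0.        , 262.45668733],
       [  0.        , 461.17444714, 186.84721516],
       [  0.        ,   0.        ,   1.        ]]), 'position': array([-102.71873385,  992.57179913,  942.52786369]), 'rotation': array([-2.18121329,  0.00641593, -2.59538729])}
top {'mtx': array([[487.3415309 ,   0.        , 254.90100906],
       [  0.        , 487.3415309 , 193.20306137],
       [  0.        ,   0.        ,   1.        ]]), 'position': array([ 378.57478716,  -13.34580701, 1321.79273489]), 'rotation': array([-2.99958238, -0.00438918, -1.56334231])}
```

View pics/top0.png

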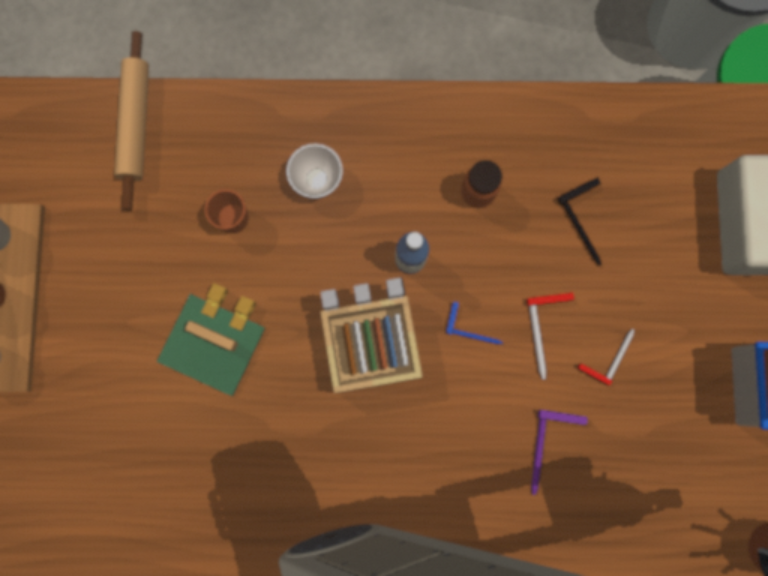

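View pics/side0.png

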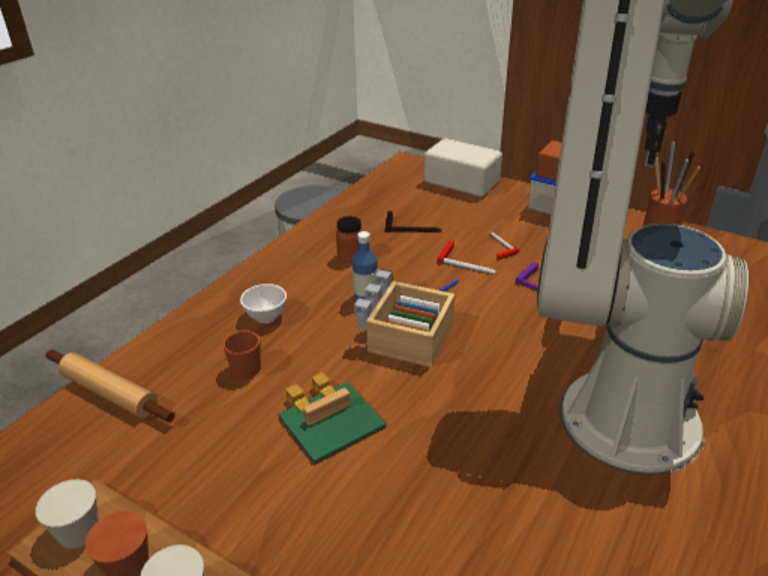

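```bash
cat > h.py <<'E'
import numpy as np,cv2
from scipy.spatial.transform import Rotation as R
def load(n,k): return dict(np.load(f'{n}{k}.npz'))
def snap(n,k):
    from rig import r
    p,d=r.grab_frame(n); c=r.get_calibration(n); np.savez(f'{n}{k}.npz',p=p,d=d,**c); return dict(p=p,d=d,**c)
def rays(f,uv):
    uv=np.asarray(uv,float).reshape(-1,2); K=f['mtx']
    v=np.c_[(uv[:,0]-K[0,2])/K[0,0],(uv[:,1]-K[1,2])/K[1,1],np.ones(len(uv))]
    return v@R.from_euler('xyz',f['rotation']).as_matrix().T
def plane(f,uv,z):
    v=rays(f,uv); c=f['position']; return c+v*((z-c[2])/v[:,2])[:,None]
def cloud(f):
    h,w=f['d'].shape; u,v=np.meshgrid(np.arange(w),np.arange(h))
    q=rays(f,np.c_[u.ravel(),v.ravel()])*f['d'].reshape(-1,1)+f['position']
    return q.reshape(h,w,3)
def proj(f,P):
    P=np.atleast_2d(P).astype(float); q=(P-f['position'])@R.from_euler('xyz',f['rotation']).as_matrix()
    return q[:,:2]/q[:,2:]*f['mtx'][[0,1],[0,1]]+f['mtx'][:2,2]
def hsv(f): return cv2.cvtColor(f['p'],cv2.COLOR_RGB2HSV)
def blobs(m,amin=15):
    n,l,s,c=cv2.connectedComponentsWithStats(m.astype(np.uint8)); return [(l==i,s[i],c[i]) for i in range(1,n) if s[i,4]>=amin]
def crop(f,x0,y0,x1,y1,k,name):
    cv2.imwrite(f'pics/{name}.png',cv2.resize(f['p'][y0:y1,x0:x1,::-1],None,fx=k,fy=k,interpolation=cv2.INTER_CUBIC))
E
python3 - <<'E'
from h import *
np.set_printoptions(precision=1,suppress=True)
f=load('top',0)
H=hsv(f);C=cloud(f);h,s,v=[H[...,i].astype(int) for i in range(3)]
def show(nm,m,z):
    for b,st,c in blobs(m,12):
        ys,xs=np.nonzero(b); P=plane(f,np.c_[xs,ys],z)[:,:2].astype(np.float32)
        rc=cv2.minAreaRect(P); print(nm,c,st[4],'zmed %.1f'%np.median(C[b][:,2]),'rect',np.array(rc[0]),np.array(rc[1]),'%.1f'%rc[2],'mean',P.mean(0))
show('green',(h>55)&(h<90)&(s>100)&(np.arange(512)<300),12)
show('red',((h<5)|(h>175))&(s>200)&(v>120),18)
show('brass',(h>20)&(h<28)&(s>150)&(v>120)&(np.arange(512)<200),28)
show('steel',(s<60)&(v>110)&(C[...,2]>95)&(C[...,2]<120),108)
show('rod',(s<50)&(v>110)&(np.arange(512)>340)&(C[...,2]<25)&(C[...,2]>-8)&(np.arange(384)[:,None]>180),12)
show('batten',(C[...,2]>38)&(C[...,2]<60)&(np.arange(512)<180)&(np.arange(512)>100)&(np.arange(384)[:,None]>180),48)
show('chestrim',(C[...,2]>72)&(C[...,2]<90)&(np.arange(512)<300)&(np.arange(512)>200)&(np.arange(384)[:,None]>180),80)
show('bottle',(C[...,2]>40)&(np.abs(np.arange(512)-275)<20)&(np.abs(np.arange(384)[:,None]-165)<20),170)
show('tumbler',(C[...,2]>55)&(np.abs(np.arange(512)-150)<25)&(np.abs(np.arange(384)[:,None]-140)<20),72)
show('bowl',(C[...,2]>35)&(np.abs(np.arange(512)-210)<25)&(np.abs(np.arange(384)[:,None]-114)<25),55)
show('jar',(C[...,2]>80)&(np.abs(np.arange(512)-322)<25)&(np.abs(np.arange(384)[:,None]-118)<25),100)
crop(f,90,180,290,270,4,'c_left'); crop(f,290,180,440,270,5,'c_pins')
E
```

```text
red [366.9 198.9] 131 zmed 18.3 rect [ 551.5 -319.2] [12.4 80.3] 7.2 mean [ 551.9 -320.3]
red [395.4 248.8] 77 zmed 14.3 rect [ 417.7 -394.2] [60.9  9.4] 60.3 mean [ 418.5 -392.9]
brass [141.6 202.1] 25 zmed 17.2 rect [537.2 285.4] [19.2 10.4] 68.7 mean [537.2 285. ]
brass [160.5 210.3] 29 zmed 16.9 rect [515.8 234. ] [21.7  9.5] 64.1 mean [515.4 233.6]
steel [503.2 138.3] 1170 zmed 100.1 rect [ 695.4 -649.1] [ 46.6 194.1] 86.2 mean [ 699.8 -652.8]
steel [263.  191.6] 120 zmed 108.4 rect [556.8 -37.4] [29.  26.9] 14.1 mean [556.4 -37.7]
steel [240.8 195.4] 108 zmed 107.9 rect [546.4  18.2] [29.2 23.1] 10.0 mean [546.2  18.1]
steel [218.8 199.2] 111 zmed 107.7 rect [536.2  73.4] [29.2 23.9] 10.3 mean [536.2  73.1]
rod [358.3 227.3] 211 zmed 10.9 rect [ 474.2 -296.8] [130.3  12.1] 7.3 mean [ 475.6 -296.5]
rod [413.2 235.8] 118 zmed 8.5 rect [ 455.  -444.1] [ 9.4 94.1] 61.7 mean [ 453.7 -443.6]
batten [139.3 223.6] 239 zmed 47.9 rect [477.9 283.8] [91.2 18. ] 66.3 mean [478.  284.1]
chestrim [246.3 228.4] 898 zmed 80.1 rect [464.7   3.2] [142.6 149.9] 10.5 mean [465.7   3.8]
bottle [274.  167.5] 462 zmed 115.5 rect [606.2 -62.7] [52.8 61.5] 64.2 mean [606.1 -62.6]
tumbler [148.7 138.9] 221 zmed 70.3 rect [696.5 260.7] [70.2 71.4] 0.5 mean [699.3 262.8]
bowl [207.9 110. ] 364 zmed 51.5 rect [775.3 107.5] [97.4 96.8] 0.9 mean [784.8 110.7]
jar [322.5 118. ] 416 zmed 100.2 rect [ 751.7 -191. ] [58.9 59.9] 0.5 mean [ 751.6 -191.2]
```

View pics/c_pins.png

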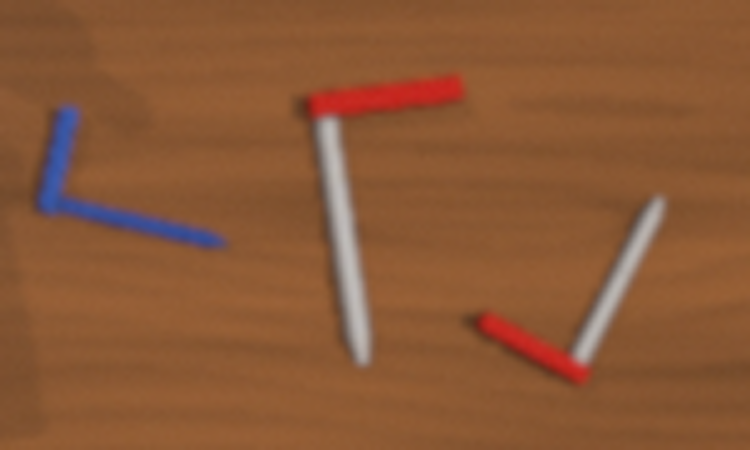

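View pics/c_left.png

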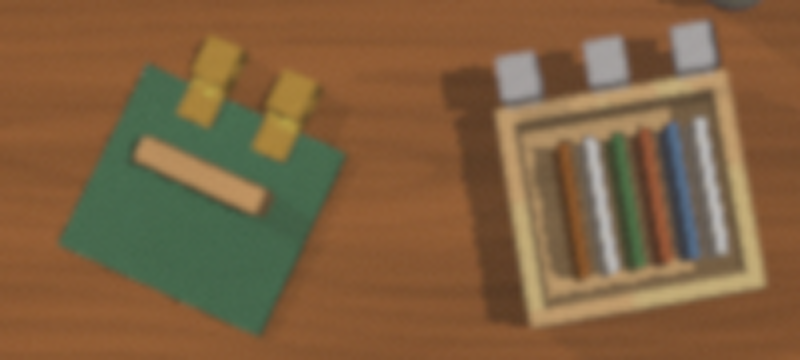

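Candidates in the top picture: large red-handled pin (367,199; handle 80 mm, rod 130 mm), small red-handled pin (395,249; handle 61, rod 94), plus blue, purple and black ones. The larger red one fits, and the crop confirms it. The lid is at left, knuckles up, with its batten at (139,224). The chest's steel knuckles are at (219,199), (241,195) and (263,192).

```bash
cat >> h.py <<'E'
def go(target,jawdeg,prefer=None):
    """target TCP pos, jaw axis world yaw (mod 180), tool straight down"""
    from rig import r
    s=r.sense(); M=R.from_euler('xyz',s['tcp_rot']).as_matrix(); p=s['eef_pos']
    best=None
    for k in (0,180):
        a=np.radians(jawdeg+k); z=np.array([np.cos(a),np.sin(a),0]); x=np.array([0,0,-1.]); D=np.c_[x,np.cross(z,x),z]
        w=np.degrees(R.from_matrix(M.T@D).as_rotvec()); 
        print('option',k,'turn deg',w.round(2),'shift cm after turn',(D.T@(np.array(target)-p)/10).round(2), 'before', (M.T@(np.array(target)-p)/10).round(2))
    print('pos',p.round(1),'jaw yaw %.2f'%np.degrees(np.arctan2(M[1,2],M[0,2])),'x',M[:,0].round(3),'q',s['qpos'].round(2),'F',s['contact_force'].round(1),'op %.3f'%s['opening'],'t %.2f'%s['clock'])
E
python3 -c "
from h import *
go([478,284,150],-23.7)"
```

```text
option 0 turn deg [-5.044e+01 -7.000e-02 -3.000e-02] shift cm after turn [ 8.06 93.37 -7.42] before [  8.16  53.74 -76.7 ]
option 180 turn deg [ 1.2956e+02 -4.0000e-02  8.0000e-02] shift cm after turn [  8.06 -93.37   7.42] before [  8.16  53.74 -76.7 ]
pos [ 170.7 -600.8  230.6] jaw yaw -74.14 x [-0.     0.001 -1.   ] q [-1.3   0.35  1.63 -0.    1.16 -0.  ] F [-1.3 -0.1 -0.4] op 1.002 t 0.10
```

jog_arm:
  series:
    - [-7.2,0,0,0,0,0,1]
    - [-7.2,0,0,0,0,0,1]
    - [-7.2,0,0,0,0,0,1]
    - [-7.2,0,0,0,0,0,1]
    - [-7.2,0,0,0,0,0,1]
    - [-7.2,0,0,0,0,0,1]
    - [-7.2,0,0,0,0,0,1]
    - [0,0,0,0,4,-0.3,1]
    - [0,0,0,0,4,-0.3,1]
    - [0,0,0,0,4,-0.3,1]
    - [0,0,0,0,4,-0.3,1]
    - [0,0,0,0,4,-0.3,1]
    - [0,0,0,0,4,-0.3,1]
    - [0,0,0,0,4,-0.3,1]
    - [0,0,0,0,4,-0.3,1]
    - [0,0,0,0,4,-0.3,1]
    - [0,0,0,0,4,-0.3,1]
  force: 60

```text
clock: 1.8
eef_pos: [304.4, -221.4, 231.2]
tcp_rot: [1.743, 1.571, 1.329]
contact_force: [1.2, 0.4, 0.8]
opening: 1.003
```

jog_arm:
  series:
    - [0,0,0,0,4,-0.3,1]
    - [0,0,0,0,4,-0.3,1]
    - [0,0,0,0,4,-0.3,1]
    - [0,0,0,0,4,-0.3,1]
    - [0,0,0,0,4,-0.3,1]
    - [0,0,0,0,4,-0.3,1]
    - [0,0,0,0,4,-0.3,1]
    - [0,0,0,0,4,-0.3,1]
    - [0,0,0,0,4,-0.3,1]
    - [0,0,0,0,4,-0.3,1]
    - [0,0,0,0,4,-0.3,0.6]
    - [0,0,0,0,4,-0.3,0.6]
    - [0,0,0,0,3,-0.2,0.6]
    - [0,0,0,0,2,0,0.6]
    - [0,0,0,0,0,0,0.6]
    - [0,0,0,0,0,0,0.6]

```text
clock: 3.4
eef_pos: [482.4, 277.1, 230.7]
tcp_rot: [-2.052, 1.569, -2.466]
contact_force: [-0.6, -0.9, 0.1]
opening: 0.598
```

```bash
python3 -c "
from h import *
go([478,284,22],-23.7)"
```

```text
option 0 turn deg [ 0.01 -0.04  0.08] shift cm after turn [20.87  0.46 -0.68] before [20.87  0.48 -0.66]
option 180 turn deg [-1.7999e+02 -1.2000e-01 -6.0000e-02] shift cm after turn [20.87 -0.46  0.68] before [20.87  0.48 -0.66]
pos [482.4 277.1 230.7] jaw yaw -23.69 x [-0.001 -0.001 -1.   ] q [ 0.52  0.25  1.78 -0.    1.11  0.93] F [-0.6 -0.9  0.1] op 0.598 t 3.40
```

jog_arm:
  series:
    - [0,0,0,2,0.5,-0.7,0.6]
    - [0,0,0,4,0,0,0.6]
    - [0,0,0,4,0,0,0.6]
    - [0,0,0,4,0,0,0.6]
    - [0,0,0,3,0,0,0.6]
    - [0,0,0,2,0,0,0.6]
    - [0,0,0,1.9,0,0,0.6]
    - [0,0,0,0,0,0,0]
    - [0,0,0,0,0,0,0]
    - [0,0,0,0,0,0,0]
    - [0,0,0,0,0,0,0]
    - [0,0,0,0,0,0,0]
    - [0,0,0,0,0,0,0]
    - [0,0,0,0,0,0,0]
  force: 70

```text
clock: 4.8
eef_pos: [479.0, 284.9, 23.3]
tcp_rot: [0.675, 1.57, 0.261]
contact_force: [-2.0, -2.9, 7.2]
opening: 0.195
```

jog_arm:
  series:
    - [0,0,0,-1,0,0,0]
    - [0,0,0,-2,0,0,0]
    - [0,0,0,-3,0,0,0]
    - [0,0,0,-4,0,0,0]
    - [0,0,0,-4,0,0,0]
    - [0,0,0,-2,0,0,0]
    - [0,0,0,0,0,0,0]
    - [0,0,0,0,0,0,0]

```text
clock: 5.6
eef_pos: [478.2, 284.7, 182.1]
tcp_rot: [1.591, 1.571, 1.177]
contact_force: [-0.2, 0.1, -4.4]
opening: 0.193
```

```bash
python3 -c "
from h import *
go([474.5,4.8,180],10.4)
for n in('top','side'):
    f=snap(n,1); cv2.imwrite(f'pics/{n}1.png',f['p'][:,:,::-1])
crop(load('side',1),130,150,330,310,4,'side1c')
"
```

```text
option 0 turn deg [-3.414e+01  0.000e+00 -1.000e-02] shift cm after turn [  0.21 -27.47  -5.41] before [  0.2  -25.77  10.93]
option 180 turn deg [ 1.4586e+02 -1.0000e-02 -0.0000e+00] shift cm after turn [ 0.21 27.47  5.41] before [  0.2  -25.77  10.93]
pos [478.2 284.7 182.1] jaw yaw -23.74 x [ 0.  0. -1.] q [0.53 0.3  1.83 0.   1.01 0.95] F [-0.2  0.1 -4.4] op 0.193 t 5.60
```

View pics/side1c.png

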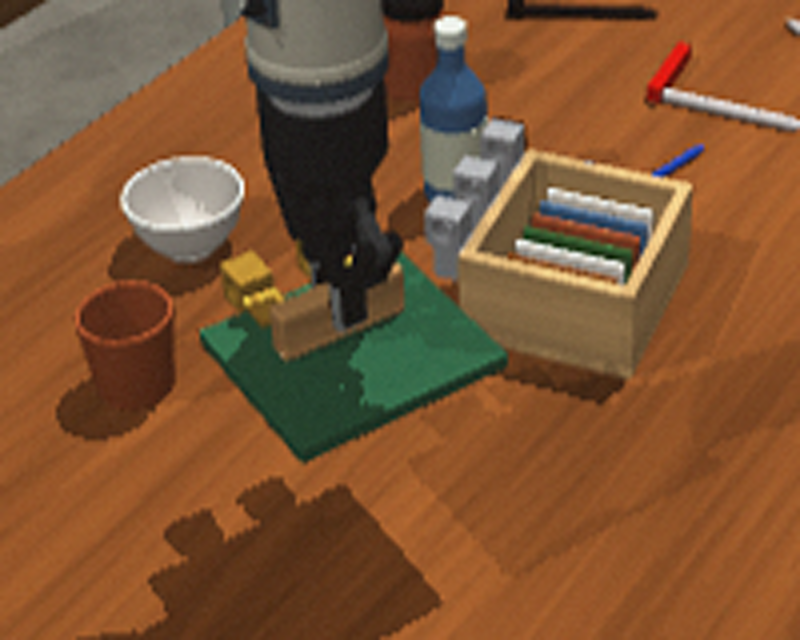

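View pics/top1.png

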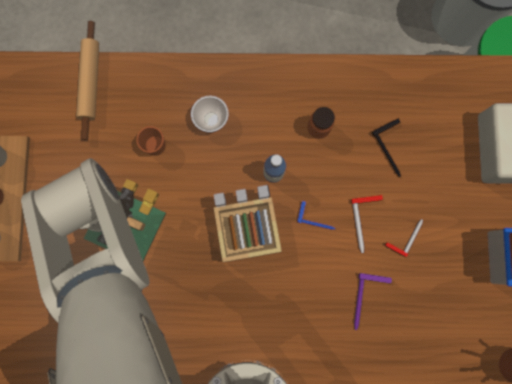

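jog_arm:
  series:
    - [-4,0,0,0,0,0,0]
    - [-7,0,0,0,0,0,0]
    - [-8,0,0,0,0,0,0]
    - [-8,0,0,0,0,0,0]
    - [-5.1,0,0,0,0,0,0]
    - [-2,0,0,0,0,0,0]
    - [0,0,0,0,-2,-0.4,0]
    - [0,0,0,0,-3.5,-0.7,0]
    - [0,0,0,0,-4,-0.8,0]
    - [0,0,0,0,-4,-0.8,0]
    - [0,0,0,0,-4,-0.8,0]
    - [0,0,0,0,-4,-0.8,0]
    - [0,0,0,0,-3.5,-0.7,0]
    - [0,0,0,0,-1.5,-0.3,0]
    - [0,0,0,0,-1,-0.1,0]
    - [0,0,0,0,0,0,0]
    - [0,0,0,0,0,0,0]

```text
clock: 7.4
eef_pos: [474.7, 5.2, 181.7]
tcp_rot: [2.64, 1.57, 2.82]
contact_force: [0.4, 0.1, -3.0]
opening: 0.194
```

```bash
python3 -c "
from h import *
go([474.5,4.8,180],10.4)
for n in('top','side'):
    f=snap(n,2); cv2.imwrite(f'pics/{n}2.png',f['p'][:,:,::-1])
crop(load('side',2),180,130,340,270,5,'side2c')
crop(load('top',2),190,150,310,270,5,'top2c')
"
```

```text
option 0 turn deg [-0.05 -0.06 -0.03] shift cm after turn [ 0.17 -0.03 -0.03] before [ 0.17 -0.03 -0.03]
option 180 turn deg [ 1.7995e+02 -5.0000e-02  9.0000e-02] shift cm after turn [0.17 0.03 0.03] before [ 0.17 -0.03 -0.03]
pos [474.7   5.2 181.7] jaw yaw 10.35 x [-0.001  0.    -1.   ] q [ 0.01  0.18  1.99  0.    0.97 -0.17] F [ 0.4  0.1 -3. ] op 0.194 t 7.40
```

View pics/side2c.png

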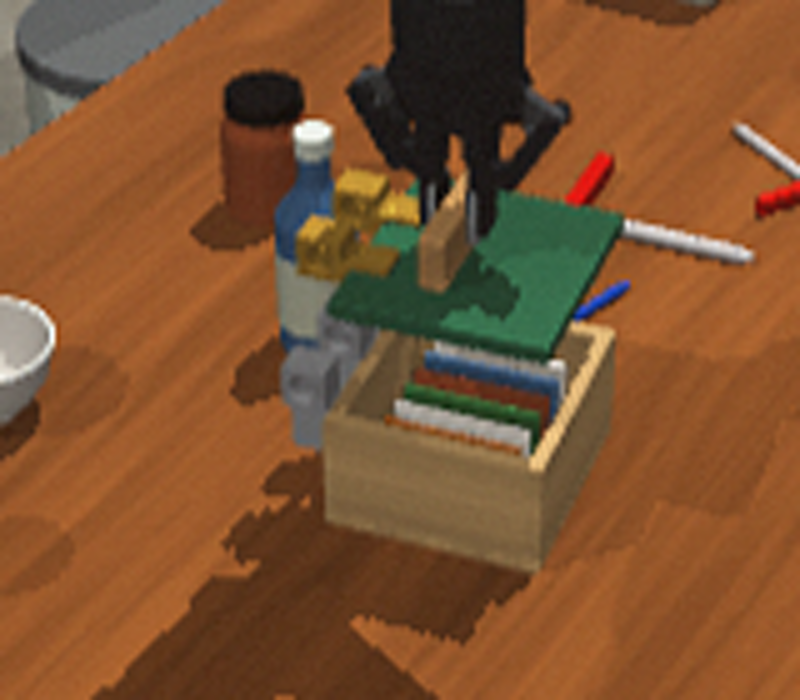

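View pics/top2c.png

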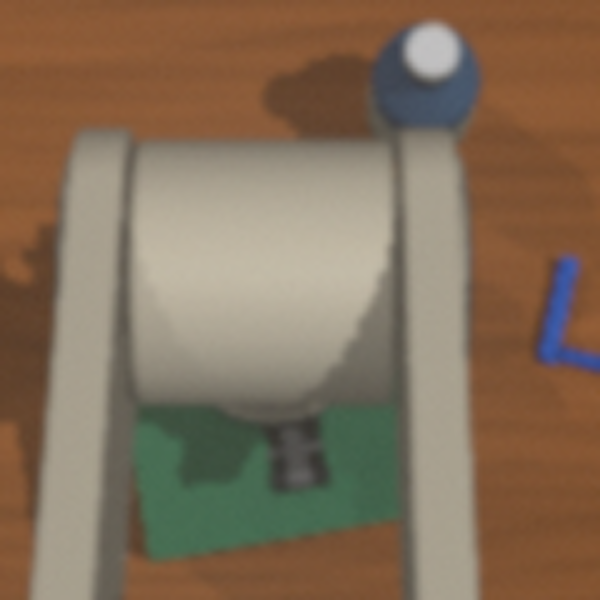

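```bash
python3 - <<'E'
from h import *
np.set_printoptions(precision=1,suppress=True)
a=np.radians(10.4); X=np.array([np.cos(a),np.sin(a)]);Y=np.array([-X[1],X[0]])
def loc(P): return np.c_[P[:,:2]@X,P[:,:2]@Y,P[:,2]]
f=load('side',0); H=hsv(f).astype(int);C=cloud(f)
m=(H[...,1]<60)&(H[...,2]>90)&(C[...,2]>60)&(C[...,2]<115)&(np.abs(C[...,0]-546)<40)&(np.abs(C[...,1]-18)<90)
top=m&(C[...,2]>105)
for b,st,c in blobs(top,8):
    L=loc(C[b]); print('steel top',c,st[4],np.percentile(L,[3,97],axis=0),L.mean(0))
f=load('side',2); H=hsv(f).astype(int);C=cloud(f)
m=(H[...,0]>18)&(H[...,0]<30)&(H[...,1]>140)&(C[...,2]>130)
print('brass z max',np.percentile(C[m][:,2],[1,50,95,99]))
top=m&(C[...,2]>182)
for b,st,c in blobs(top,8):
    L=loc(C[b]); print('brass top',c,st[4],np.percentile(L,[3,97],axis=0),L.mean(0))
m=(H[...,0]>55)&(H[...,0]<90)&(H[...,1]>80)&(C[...,2]>140); L=loc(C[m]); print('green z',np.percentile(L[:,2],[5,50,95]))
A=np.c_[L[:,:2],np.ones(len(L))]; k=np.abs(L[:,2]-np.median(L[:,2]))<4; print('tilt',np.linalg.lstsq(A[k],L[k,2],rcond=None)[0]*1000)
print('tcp loc',loc(np.array([[474.7,5.2,181.7]])))
E
```

```text
steel top [255.2 182.3] 40 [[ 526.6 -148.1  105.6]
 [ 554.1 -121.8  111.2]] [ 539.4 -133.5  108.1]
steel top [248.5 191.7] 49 [[527.  -91.6 105.7]
 [554.7 -66.3 111.3]] [539.9 -78.  108.2]
steel top [241.6 201.6] 49 [[527.  -36.1 105.2]
 [554.  -11.5 111.3]] [539.9 -23.2 108. ]
brass z max [159.7 175.5 187.6 362.7]
brass top [251.8 166.5] 46 [[ 525.3 -118.   182.4]
 [ 550.2  -92.6  188.9]] [ 537.8 -104.1  185.7]
brass top [244.6 176. ] 51 [[525.2 -60.3 182.4]
 [550.9 -37.  188.2]] [538.1 -48.3 185.5]
green z [164.  170.3 173.4]
tilt [    -1.1     -3.  170758.7]
tcp loc [[467.8 -80.6 181.7]]
```

jog_arm:
  series:
    - [0,0,0,1,-0.18,0.21,0]
    - [0,0,0,2,0,0,0]
    - [0,0,0,1,0,0,0]
    - [0,0,0,0.5,0,0,0]
    - [0,0,0,0,0,0,0]
    - [0,0,0,0,0,0,0]

```text
clock: 8.1
eef_pos: [477.6, 3.3, 137.5]
tcp_rot: [-0.18, 1.57, 0.001]
contact_force: [0.0, 0.1, -3.1]
opening: 0.198
```

```bash
cat > lid.py <<'E'
from h import *
import sys
np.set_printoptions(precision=1,suppress=True)
k=sys.argv[1]
a=np.radians(10.4); X=np.array([np.cos(a),np.sin(a)]);Y=np.array([-X[1],X[0]])
def loc(P): return np.c_[P[:,:2]@X,P[:,:2]@Y,P[:,2]]
f=snap('side',k); H=hsv(f).astype(int);C=cloud(f)
m=(H[...,0]>18)&(H[...,0]<30)&(H[...,1]>140)&(C[...,2]>90)&(np.abs(C[...,0]-546)<40)&(np.abs(C[...,1]-18)<90)
zt=np.percentile(C[m][:,2],95); top=m&(C[...,2]>zt-5.5)
for b,st,c in blobs(top,8):
    L=loc(C[b]); print('brass top',c,st[4],np.percentile(L,[3,97],axis=0).mean(0),L.mean(0))
m=(H[...,1]<60)&(H[...,2]>90)&(C[...,2]>105)&(C[...,2]<115)&(np.abs(C[...,0]-546)<40)&(np.abs(C[...,1]-18)<90)
for b,st,c in blobs(m,8):
    L=loc(C[b]); print('steel top',c,st[4],np.percentile(L,[3,97],axis=0).mean(0),L.mean(0))
crop(f,180,130,340,270,5,f'side{k}c')
go([474.5,4.8,103],10.4)
E
python3 lid.py 3
```

```text
brass top [251.6 177.8] 43 [ 540.8 -108.1  141.3] [ 540.5 -107.2  141.6]
brass top [244.7 187.4] 48 [541.  -51.7 141.4] [540.7 -51.4 141.7]
steel top [240.6 201.7] 40 [542.9 -21.2 108.1] [542.8 -22.  107.7]
option 0 turn deg [-0.   0.1  0. ] shift cm after turn [ 3.5  0.2 -0.3] before [ 3.5  0.2 -0.3]
option 180 turn deg [180.    0.   -0.1] shift cm after turn [ 3.5 -0.2  0.3] before [ 3.5  0.2 -0.3]
pos [477.8   3.3 137.8] jaw yaw 10.36 x [ 0. -0. -1.] q [ 0.   0.2  2.  -0.   0.9 -0.2] F [-0.2 -0.8 -2.4] op 0.194 t 8.15
```

View pics/side3c.png

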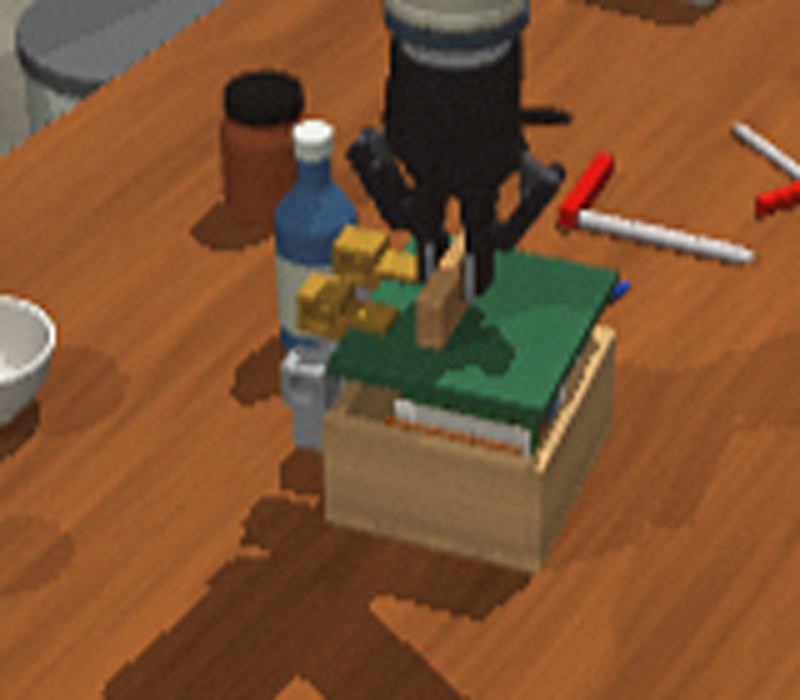

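jog_arm:
  series:
    - [0,0,0,1,0.03,0,0]
    - [0,0,0,1,0,0,0]
    - [0,0,0,0.7,0,0,0]
    - [0,0,0,0.3,0,0,0]
    - [0,0,0,0.2,0,0,0]
    - [0,0,0,0,0,0,0]
    - [0,0,0,0,0,0,0]

```text
clock: 8.85
eef_pos: [477.4, 3.5, 105.4]
tcp_rot: [-0.161, 1.571, 0.02]
contact_force: [0.5, -0.0, -3.3]
opening: 0.195
```

```bash
python3 lid.py 4
```

```text
brass top [251.8 186.6] 38 [ 540.3 -106.3  110. ] [ 540.  -105.4  109.6]
brass top [244.4 196.3] 38 [541.  -50.1 110. ] [541.7 -49.1 109.7]
steel top [253.8 182.1] 21 [ 541.9 -132.3  108.7] [ 543.9 -132.1  108.6]
steel top [248.6 191.6] 45 [540.1 -77.5 108.5] [539.8 -78.9 107.9]
steel top [241.3 201.9] 40 [540.2 -21.7 108.1] [540.4 -21.8 107.8]
option 0 turn deg [-0.  0.  0.] shift cm after turn [ 0.2  0.2 -0.3] before [ 0.2  0.2 -0.3]
option 180 turn deg [180.   0.  -0.] shift cm after turn [ 0.2 -0.2  0.3] before [ 0.2  0.2 -0.3]
pos [477.5   3.5 105.5] jaw yaw 10.36 x [ 0. -0. -1.] q [ 0.   0.3  2.  -0.   0.8 -0.2] F [ 0.2  0.  -3.4] op 0.191 t 8.90
```

View pics/side4c.png

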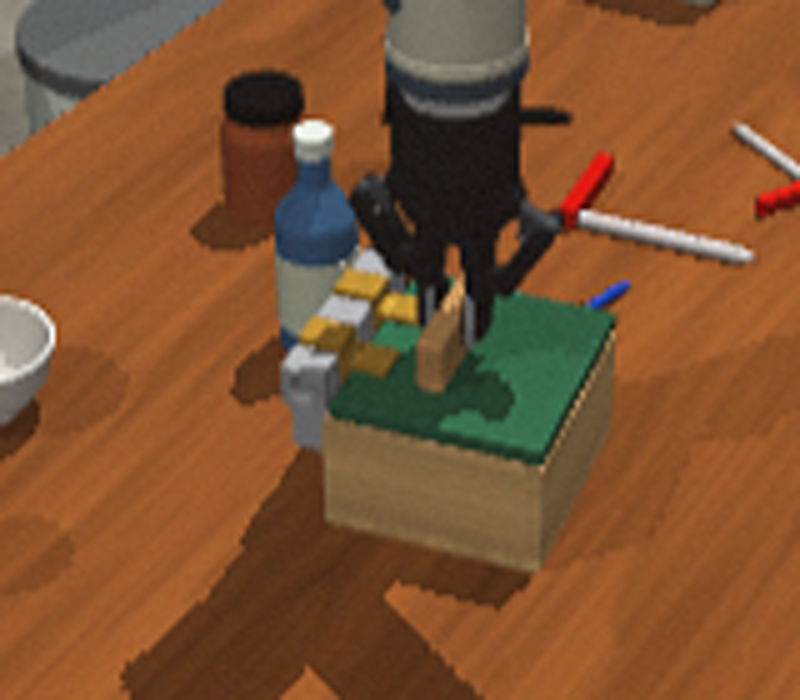

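jog_arm:
  series:
    - [0,0,0,0.1,0,0,0]
    - [0,0,0,0.1,0,0,0]
    - [0,0,0,0,0,0,0]
    - [0,0,0,0,0,0,0]

```text
clock: 9.3
eef_pos: [477.2, 3.5, 103.3]
tcp_rot: [-0.237, 1.571, -0.056]
contact_force: [0.3, 0.5, -2.6]
opening: 0.2
```

jog_arm:
  series:
    - [0,0,0,0.05,0,0,0]
    - [0,0,0,0,0,0,0]
    - [0,0,0,0,0,0,0]

```text
clock: 9.6
eef_pos: [477.2, 3.5, 103.2]
tcp_rot: [1.732, 1.571, 1.913]
contact_force: [-2.8, -0.1, 5.4]
opening: 0.199
```

```bash
python3 lid.py 5
```

```text
brass top [251.7 187.1] 41 [ 541.  -105.8  107.7] [ 540.3 -105.5  107.5]
brass top [244.9 196.7] 43 [539.6 -50.  107.7] [540.5 -49.9 107.8]
steel top [253.3 182.2] 22 [ 544.5 -133.8  109.4] [ 545.3 -131.7  108.2]
steel top [248.5 191.5] 44 [540.5 -79.8 107.8] [540.5 -79.1 107.8]
steel top [241.3 201.8] 45 [541.  -22.3 108.1] [540.6 -22.5 107.6]
option 0 turn deg [-0.  0.  0.] shift cm after turn [ 0.   0.2 -0.2] before [ 0.   0.2 -0.2]
option 180 turn deg [180.   0.  -0.] shift cm after turn [ 0.  -0.2  0.2] before [ 0.   0.2 -0.2]
pos [477.3   3.5 103.3] jaw yaw 10.36 x [ 0. -0. -1.] q [ 0.   0.3  2.  -0.   0.8 -0.2] F [-2.5  0.7  5.9] op 0.194 t 9.65
```

jog_arm:
  series:
    - [0,0,0,0,0,0,0.3]
    - [0,0,0,0,0,0,0.45]
    - [0,0,0,0,0,0,0.45]
    - [0,0,0,0,0,0,0.45]
    - [0,0,0,-1,0,0,0.45]
    - [0,0,0,-3,0,0,0.45]
    - [0,0,0,-4,0,0,0.45]
    - [0,0,0,-3,0,0,0.45]
    - [0,0,0,-2,0,0,0.45]
    - [0,0,0,0,0,0,0.45]

```text
clock: 10.65
eef_pos: [479.1, 3.6, 236.4]
tcp_rot: [-0.171, 1.565, 0.01]
contact_force: [0.6, -0.2, 0.3]
opening: 0.446
```

```bash
python3 lid.py 6; python3 -c "
from h import *
go([553,-331,60],7.25)"
```

```text
brass top [251.7 187. ] 40 [ 541.  -104.3  108.1] [ 540.1 -104.9  108.1]
brass top [245.  196.7] 42 [539.8 -51.1 108.3] [540.  -49.9 108. ]
steel top [255.4 182.2] 39 [ 540.1 -135.2  108.1] [ 539.2 -134.2  108. ]
steel top [248.5 191.6] 45 [541.1 -78.7 108. ] [540.  -78.2 108.3]
steel top [241.6 201.6] 46 [539.6 -22.2 108.3] [539.6 -22.5 108.5]
option 0 turn deg [-0.   0.2  0. ] shift cm after turn [13.2  0.2 -0.3] before [13.2  0.2 -0.4]
option 180 turn deg [180.    0.1  -0.3] shift cm after turn [13.2 -0.2  0.3] before [13.2  0.2 -0.4]
pos [478.1   3.5 234.5] jaw yaw 10.36 x [ 0.  0. -1.] q [ 0.   0.1  1.9  0.   1.1 -0.2] F [-0.4  0.4 -0.3] op 0.454 t 10.70
option 0 turn deg [3.11 0.2  0.03] shift cm after turn [ 17.45 -34.13   3.21] before [ 17.48 -34.25   1.29]
option 180 turn deg [-1.7689e+02 -4.0000e-02  3.0000e-01] shift cm after turn [17.45 34.13 -3.21] before [ 17.48 -34.25   1.29]
pos [478.1   3.5 234.5] jaw yaw 10.36 x [ 0.003  0.    -1.   ] q [ 0.    0.12  1.94  0.    1.09 -0.18] F [-0.4  0.4 -0.3] op 0.454 t 10.70
```

View pics/side6c.png

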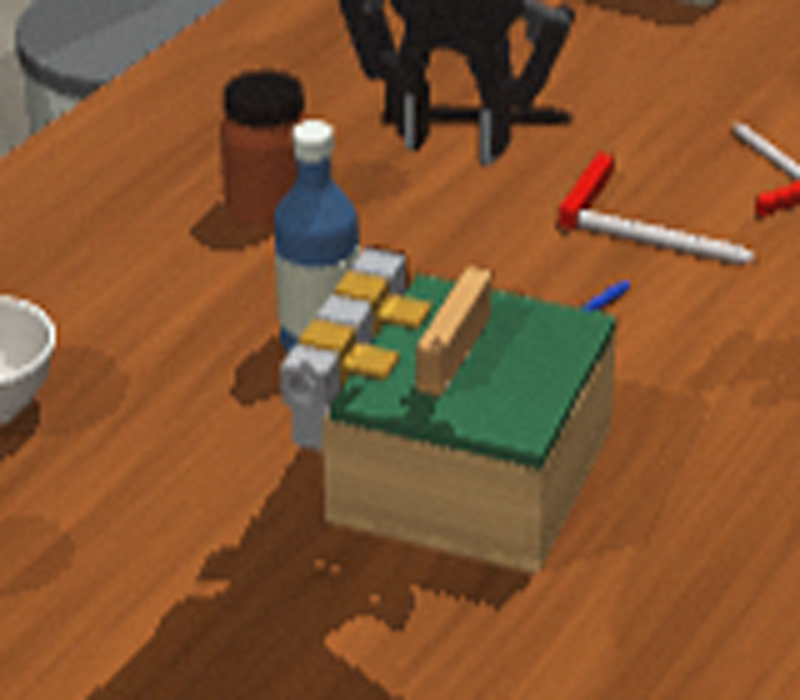

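The lid is flat on the chest, with brass between steel at crop (350,260–380). Brass and steel tops are both at z ≈ 108 mm and their x values agree within 0.5 mm. Next is the pin.

jog_arm:
  series:
    - [3.1,0.2,0,0,-2,0.2,0.45]
    - [0,0,0,0,-4,0.4,0.45]
    - [0,0,0,0,-4,0.4,0.45]
    - [0,0,0,0,-4,0.4,0.45]
    - [0,0,0,0,-4,0.4,0.45]
    - [0,0,0,0,-4,0.4,0.45]
    - [0,0,0,0,-4,0.4,0.45]
    - [0,0,0,0,-4,0.4,0.45]
    - [0,0,0,3,-2.5,0.4,0.45]
    - [0,0,0,4,-1.6,0.2,0.45]
    - [0,0,0,4,0,0,0.45]
    - [0,0,0,4,0,0,0.45]
    - [0,0,0,2.5,0,0,0.45]
    - [0,0,0,0,0,0,0.45]
    - [0,0,0,0,0,0,0.45]

```text
clock: 12.2
eef_pos: [556.0, -329.7, 57.1]
tcp_rot: [2.93, 1.566, 3.056]
contact_force: [1.3, 0.3, 1.1]
opening: 0.45
```

```bash
python3 -c "
from h import *
go([553,-331,3],7.25)
f=snap('side',7); crop(f,250,120,370,210,6,'side7c')
f=snap('top',7); crop(f,320,170,420,260,6,'top7c')"
```

```text
option 0 turn deg [ 0.01 -0.28 -0.06] shift cm after turn [ 5.41 -0.09 -0.31] before [ 5.41 -0.1  -0.29]
option 180 turn deg [-1.7999e+02  1.0000e-01 -4.5000e-01] shift cm after turn [5.41 0.09 0.31] before [ 5.41 -0.1  -0.29]
pos [ 556.  -329.7   57.1] jaw yaw 7.26 x [-0.005  0.    -1.   ] q [-0.54  0.58  1.7  -0.    0.86 -0.66] F [1.3 0.3 1.1] op 0.450 t 12.20
```

View pics/side7c.png

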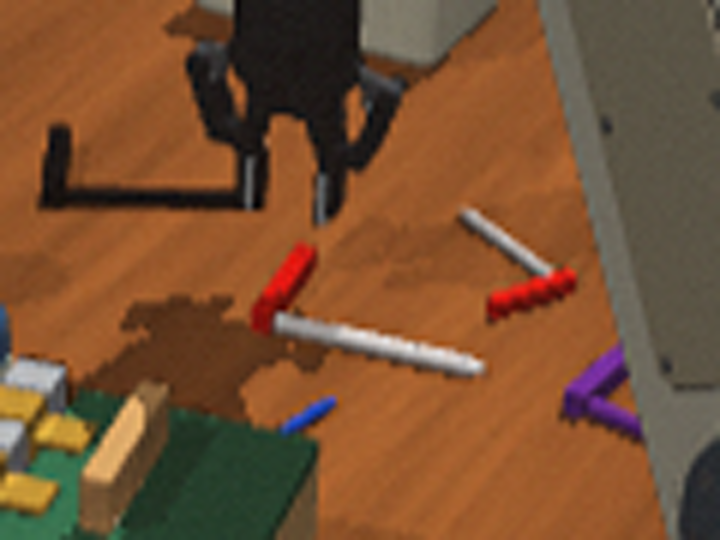

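jog_arm:
  series:
    - [0,-0.28,0,1,-0.1,-0.3,0.45]
    - [0,0,0,2,0,0,0.45]
    - [0,0,0,1.5,0,0,0.45]
    - [0,0,0,0.6,0,0,0.45]
    - [0,0,0,0,0,0,0.45]

```text
clock: 12.8
eef_pos: [553.1, -331.1, 5.8]
tcp_rot: [1.267, 1.57, 1.394]
contact_force: [1.1, -0.6, -0.3]
opening: 0.451
```

```bash
python3 -c "
from h import *
go([553,-331,3],7.25)
f=snap('side',8); crop(f,250,120,370,210,6,'side8c')"
```

```text
option 0 turn deg [ 0.01  0.02 -0.05] shift cm after turn [ 0.28  0.01 -0.01] before [ 0.28  0.01 -0.01]
option 180 turn deg [-1.7999e+02  8.0000e-02  2.0000e-02] shift cm after turn [ 0.28 -0.01  0.01] before [ 0.28  0.01 -0.01]
pos [ 553.1 -331.1    5.8] jaw yaw 7.26 x [ 0.     0.001 -1.   ] q [-0.54  0.65  1.72  0.    0.77 -0.67] F [ 1.1 -0.6 -0.3] op 0.451 t 12.80
```

View pics/side8c.png

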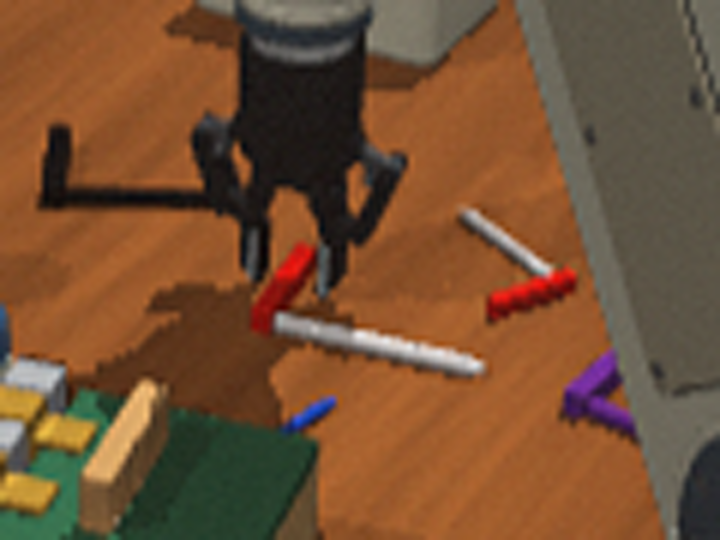

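The fingers straddle the handle at crop (290,265).

jog_arm:
  series:
    - [0,0,0,0.25,0,0,0.45]
    - [0,0,0,0,0,0,0.3]
    - [0,0,0,0,0,0,0]
    - [0,0,0,0,0,0,0]
    - [0,0,0,0,0,0,0]
    - [0,0,0,0,0,0,0]
    - [0,0,0,0,0,0,0]
    - [0,0,0,0,0,0,0]
  force: 70

```text
clock: 13.65
eef_pos: [554.1, -331.6, 4.9]
tcp_rot: [-0.313, 1.569, -0.186]
contact_force: [-1.1, 0.4, 6.1]
opening: 0.142
```

jog_arm:
  series:
    - [0,0,0,-1,0,0,0]
    - [0,0,0,-3,0,0,0]
    - [0,0,0,-4,0,0,0]
    - [0,0,0,-4,0,0,0]
    - [0,0,0,-4,0,0,0]
    - [0,0,0,-4,0,0,0]
    - [0,0,0,-3,0,0,0]
    - [0,0,0,0,0,0,0]
    - [0,0,0,0,0,0,0]

```text
clock: 14.55
eef_pos: [553.4, -331.4, 235.0]
tcp_rot: [-0.365, 1.568, -0.238]
contact_force: [-0.3, 1.7, -1.0]
opening: 0.143
```

```bash
python3 -c "
from h import *
go([553,-331,230],7.25)
f=snap('side',9); crop(f,240,60,370,210,4,'side9c')
f=snap('top',9); crop(f,300,130,440,270,4,'top9c')"
```

```text
option 0 turn deg [0.01 0.14 0.05] shift cm after turn [ 0.5   0.04 -0.03] before [ 0.5   0.05 -0.03]
option 180 turn deg [-1.7999e+02 -8.0000e-02  2.2000e-01] shift cm after turn [ 0.5  -0.04  0.03] before [ 0.5   0.05 -0.03]
pos [ 553.4 -331.4  235. ] jaw yaw 7.26 x [ 0.003 -0.001 -1.   ] q [-0.54  0.38  1.59  0.    1.17 -0.67] F [-0.3  1.7 -1. ] op 0.143 t 14.55
```

View pics/side9c.png

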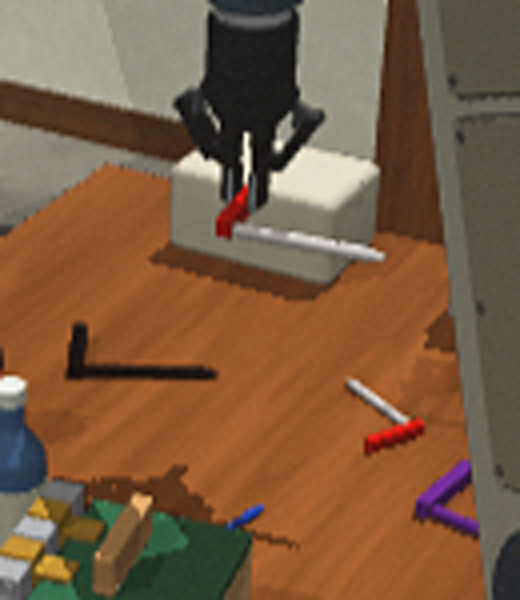

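View pics/top9c.png

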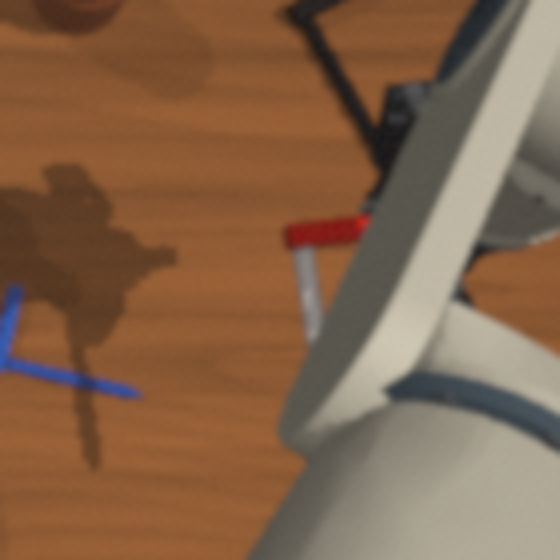

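jog_arm:
  series:
    - [-5,0,0,0,0,0,0]
    - [-8,0,0,0,0,0,0]
    - [-8,0,0,0,0,0,0]
    - [-8,0,0,0,0,0,0]
    - [-8,0,0,0,0,0,0]
    - [-8,0,0,0,0,0,0]
    - [-8,0,0,0,0,0,0]
    - [-8,0,0,0,0,0,0]
    - [-8,0,0,0,0,0,0]
    - [-8,0,0,0,0,0,0]
    - [-8,0,0,0,0,0,0]
    - [-5,0,0,0,0,0,0]
    - [-3.1,0,0,0,0,0,0]
    - [0,0,0,0,0,0,0]
    - [0,0,0,0,0,0,0]

```text
clock: 16.15
eef_pos: [552.8, -331.1, 232.9]
tcp_rot: [0.124, 1.57, 1.874]
contact_force: [0.2, 1.2, -0.3]
opening: 0.14
```

```bash
python3 -c "
from h import *
go([545.3,271.4,200],100.4)"
```

```text
option 0 turn deg [-0.14  0.07 -0.01] shift cm after turn [  3.29 -10.13  59.39] before [ 3.37 -9.99 59.41]
option 180 turn deg [ 1.7986e+02 -1.0000e-02 -1.1000e-01] shift cm after turn [  3.29  10.13 -59.39] before [ 3.37 -9.99 59.41]
pos [ 552.8 -331.1  232.9] jaw yaw 100.26 x [-0.     0.001 -1.   ] q [-0.54  0.38  1.59  0.    1.17 -2.29] F [ 0.2  1.2 -0.3] op 0.140 t 16.15
```

jog_arm:
  series:
    - [-0.14,0,0,0,-0.3,2,0]
    - [0,0,0,0,-0.7,4,0]
    - [0,0,0,0,-0.7,4,0]
    - [0,0,0,0,-0.7,4,0]
    - [0,0,0,0,-0.7,4,0]
    - [0,0,0,0,-0.7,4,0]
    - [0,0,0,0,-0.7,4,0]
    - [0,0,0,0,-0.7,4,0]
    - [0,0,0,0,-0.7,4,0]
    - [0,0,0,0,-0.7,4,0]
    - [0,0,0,0,-0.7,4,0]
    - [0,0,0,0,-0.7,4,0]
    - [0,0,0,0,-0.7,4,0]
    - [0,0,0,0,-0.7,4,0]
    - [0,0,0,0,-0.6,3,0]
    - [0,0,0,0,0,2,0]
    - [0,0,0,0,0,0.4,0]
    - [0,0,0,0,0,0,0]
    - [0,0,0,0,0,0,0]

```text
clock: 18.05
eef_pos: [543.1, 270.2, 234.1]
tcp_rot: [-2.121, 1.57, -0.368]
contact_force: [0.6, 0.6, -0.1]
opening: 0.14
```

```bash
python3 -c "
from h import *
go([545.3,271.4,91],100.4)
f=snap('side',10); crop(f,130,60,330,270,3,'side10c')
f=snap('top',10); crop(f,80,120,300,280,3,'top10c')"
```

```text
option 0 turn deg [ 0.07 -0.03  0.05] shift cm after turn [14.31 -0.24  0.08] before [14.31 -0.22  0.09]
option 180 turn deg [-1.7993e+02 -9.0000e-02 -5.0000e-02] shift cm after turn [14.31  0.24 -0.08] before [14.31 -0.22  0.09]
pos [543.1 270.2 234.1] jaw yaw 100.47 x [ 0.001 -0.    -1.   ] q [ 0.46  0.32  1.67 -0.    1.15 -1.29] F [ 0.6  0.6 -0.1] op 0.140 t 18.05
```

View pics/side10c.png

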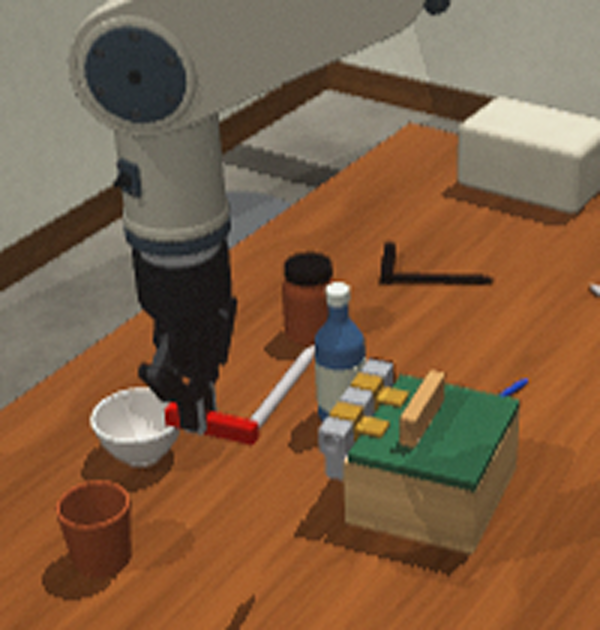

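View pics/top10c.png

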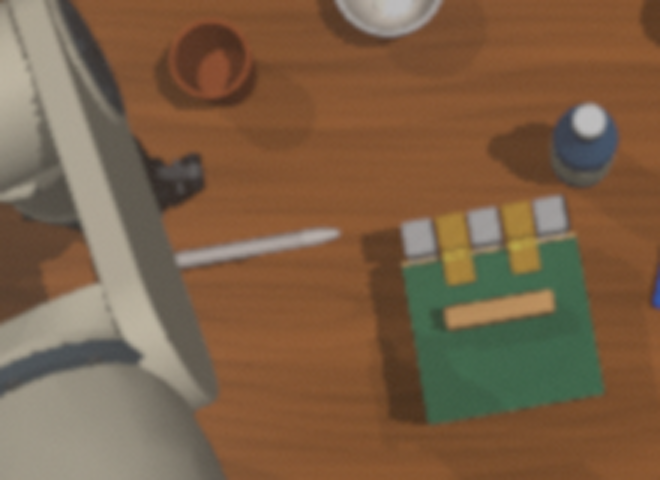

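jog_arm:
  series:
    - [0,0,0,2,-0.24,0.1,0]
    - [0,0,0,4,0,0,0]
    - [0,0,0,4,0,0,0]
    - [0,0,0,2.5,0,0,0]
    - [0,0,0,1.5,0,0,0]
    - [0,0,0,0.3,0,0,0]
    - [0,0,0,0,0,0,0]
    - [0,0,0,0,0,0,0]

```text
clock: 18.95
eef_pos: [546.9, 272.6, 92.7]
tcp_rot: [-1.45, 1.567, 0.304]
contact_force: [0.1, -0.8, -0.5]
opening: 0.142
```

```bash
cat > pin.py <<'E'
from h import *
import sys
np.set_printoptions(precision=1,suppress=True)
k=sys.argv[1]
a=np.radians(10.4); X=np.array([np.cos(a),np.sin(a)]);Y=np.array([-X[1],X[0]])
def loc(P): return np.c_[P[:,:2]@X,P[:,:2]@Y,P[:,2]]
for n in('top','side'):
    f=snap(n,k); H=hsv(f).astype(int);C=cloud(f); L=loc(C.reshape(-1,3)).reshape(C.shape)
    rod=(H[...,1]<70)&(H[...,2]>70)&(L[...,2]>80)&(L[...,2]<125)&(np.abs(L[...,0]-541)<14)&(L[...,1]>-8)&(L[...,1]<150)
    bl=blobs(rod,15)
    for b,st,c in bl:
        Q=L[b]; ys=Q[:,1]; lo,hi=np.percentile(ys,[1,99]); print(n,'rod',c,st[4],'y range',lo,hi,'zmed',np.median(Q[:,2]))
        ztop=100
        # centre line by slices with pixel centroids cast on rod axis height
        yy,xx=np.nonzero(b)
        P=loc(plane(f,np.c_[xx,yy],94+ (3 if n=='top' else 0)))
        if n=='top':
            kx=np.polyfit(P[:,1],P[:,0],1); print('  line x at y=lo,hi',np.polyval(kx,[lo,hi]),'yaw err deg',np.degrees(np.arctan(kx[0])))
        s=[(y0,Q[(ys>=y0)&(ys<y0+12)]) for y0 in np.arange(lo,hi,12)]
        for y0,q in s:
            if len(q)>4: print('   y %.0f n %d x %.1f..%.1f mean %.1f  z max %.1f med %.1f'%(y0+6,len(q),*np.percentile(q[:,0],[5,95]),q[:,0].mean(),np.percentile(q[:,2],97),np.median(q[:,2])))
    m=(H[...,1]<60)&(H[...,2]>90)&(C[...,2]>105)&(C[...,2]<115)&(np.abs(L[...,0]-541)<20)&(L[...,1]<0)&(L[...,1]>-160)
    for b,st,c in blobs(m,15): 
        yy,xx=np.nonzero(b); P=loc(plane(f,np.c_[xx,yy],108)); print(n,'steel',st[4],np.percentile(P,[3,97],axis=0)[:,:2].mean(0),P.mean(0))
    if n=='top': crop(f,100,170,300,270,4,f'top{k}c')
    else: crop(f,150,130,310,270,5,f'side{k}c')
go([545.3,271.4,91],100.4)
E
python3 pin.py 11
```

```text
top rod [173.2 207.6] 206 y range 34.1984882182561 148.37953560711586 zmed 98.58141008638745
  line x at y=lo,hi [541. 541.] yaw err deg 0.03495889639621938
   y 40 n 18 x 537.0..544.6 mean 540.8  z max 101.6 med 97.6
   y 52 n 22 x 536.0..545.1 mean 540.6  z max 103.4 med 99.1
   y 64 n 20 x 536.8..545.9 mean 541.0  z max 103.8 med 99.2
   y 76 n 21 x 536.2..545.9 mean 540.5  z max 103.9 med 97.3
   y 88 n 22 x 536.3..545.9 mean 540.8  z max 103.6 med 98.2
   y 100 n 22 x 535.7..545.9 mean 540.6  z max 103.5 med 99.6
   y 112 n 22 x 535.7..546.0 mean 540.9  z max 102.7 med 98.3
   y 124 n 20 x 536.3..545.7 mean 540.5  z max 102.8 med 98.8
   y 136 n 23 x 535.9..545.5 mean 540.7  z max 103.2 med 98.8
   y 148 n 13 x 536.6..547.0 mean 541.5  z max 101.5 med 97.5
top steel 104 [ 541.3 -138.2] [ 541.3 -137.8  108. ]
top steel 96 [541.1 -80.7] [541.1 -80.9 108. ]
top steel 99 [541.4 -24.8] [541.1 -24.8 108. ]
side rod [225.4 228.7] 111 y range 38.344318390353656 149.2210569430182 zmed 98.06304742240206
   y 44 n 8 x 534.9..543.7 mean 539.0  z max 99.4 med 96.9
   y 56 n 10 x 535.3..542.4
[... 296 characters left out ...]
35.1..543.0 mean 538.8  z max 100.3 med 97.8
   y 128 n 14 x 534.8..542.0 mean 538.4  z max 102.1 med 97.8
   y 140 n 11 x 536.3..543.5 mean 539.4  z max 102.5 med 97.6
   y 152 n 5 x 535.0..542.8 mean 538.9  z max 101.3 med 96.8
side steel 41 [ 540.1 -134.3] [ 539.8 -134.3  108. ]
side steel 42 [540.5 -78.6] [540.8 -78.3 108. ]
side steel 52 [539.7 -21.9] [539.8 -22.  108. ]
option 0 turn deg [0.1 0.  0.2] shift cm after turn [ 0.2  0.2 -0.1] before [ 0.2  0.2 -0.1]
option 180 turn deg [-179.9   -0.3    0. ] shift cm after turn [ 0.2 -0.2  0.1] before [ 0.2  0.2 -0.1]
pos [546.8 272.7  92.8] jaw yaw 100.50 x [ 0.  0. -1.] q [ 0.5  0.5  1.8 -0.   0.9 -1.3] F [-0.3 -0.1 -0.7] op 0.142 t 19.05
```

View pics/side11c.png

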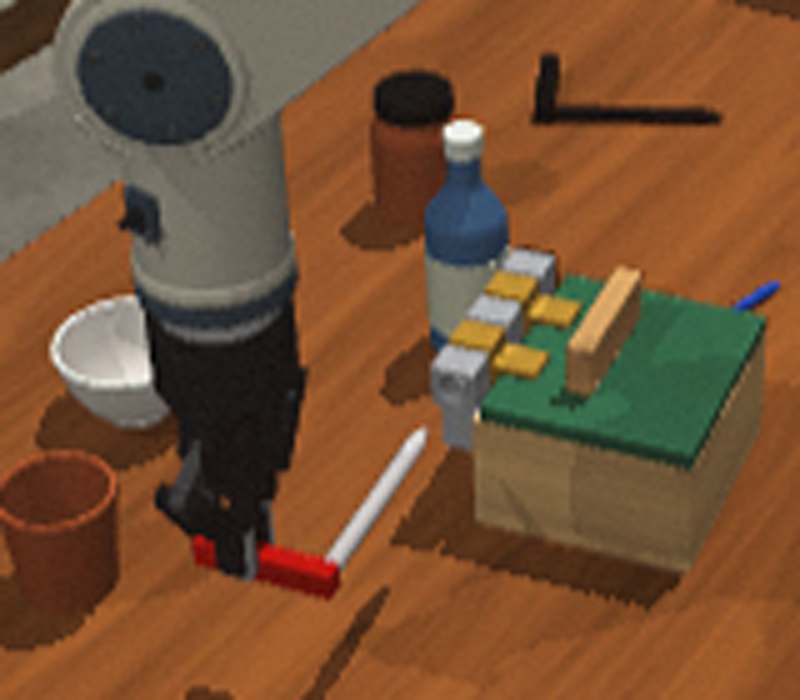

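View pics/top11c.png

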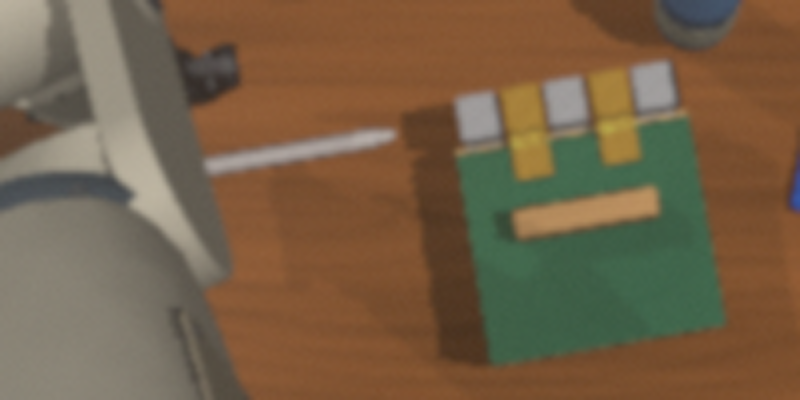

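Rod axis against bore: x 541.0 vs 541.2, axis z about 93.9 vs 94, and yaw parallel. Inserting.

jog_arm:
  series:
    - [0,0,0,0,0,-1,0]
    - [0,0,0,0,0,-1.5,0]
    - [0,0,0,0,0,-1.5,0]
    - [0,0,0,0,0,-0.8,0]
    - [0,0,0,0,0,-0.5,0]
    - [0,0,0,0,0,-0.5,0]
    - [0,0,0,0,0,-0.5,0]
    - [0,0,0,0,0,-0.5,0]
    - [0,0,0,0,0,0,0]
    - [0,0,0,0,0,0,0]

```text
clock: 20.05
eef_pos: [558.3, 205.5, 91.2]
tcp_rot: [-1.639, 1.569, 0.115]
contact_force: [1.7, 0.3, -1.0]
opening: 0.14
```

```bash
python3 pin.py 12 | grep -v '   y'
```

```text
top rod [197.7 203.8] 139 y range -6.952741671460991 67.20444200604351 zmed 97.26113973748375
  line x at y=lo,hi [539.9 539.6] yaw err deg -0.18459243488444985
top steel 108 [ 540.9 -138. ] [ 540.8 -137.7  108. ]
top steel 93 [540.9 -80.7] [541.1 -80.8 108. ]
top steel 94 [541.  -24.7] [541.  -24.6 108. ]
side rod [233.8 217.5] 87 y range -6.140973370476474 87.79465620896256 zmed 96.46079857318034
side steel 39 [ 540.6 -134.4] [ 540.4 -134.5  108. ]
side steel 44 [540.5 -78.6] [540.5 -78.8 108. ]
side steel 49 [539.5 -23.2] [539.9 -23.4 108. ]
option 0 turn deg [ 0.1 -0.   0.1] shift cm after turn [0.  0.1 6.7] before [0.  0.1 6.7]
option 180 turn deg [-179.9   -0.1   -0. ] shift cm after turn [ 0.  -0.1 -6.7] before [0.  0.1 6.7]
pos [558.2 205.7  91.2] jaw yaw 100.51 x [ 0.  0. -1.] q [ 0.3  0.5  1.8 -0.   0.9 -1.4] F [-0.3  0.9 -0.2] op 0.138 t 20.15
```

View pics/side12c.png

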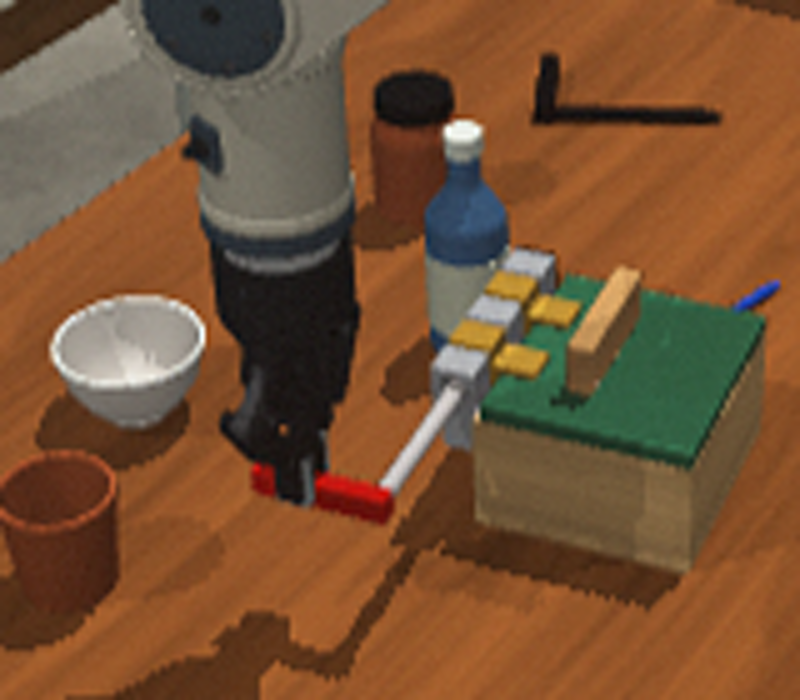

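View pics/top12c.png

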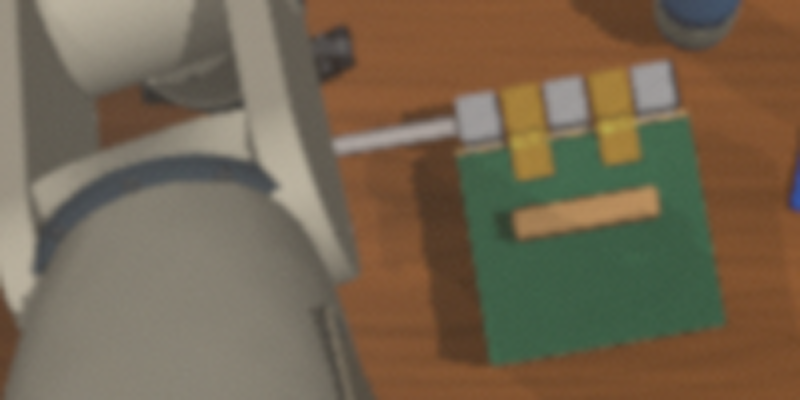

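jog_arm:
  series:
    - [0,0,0,-0.15,-0.1,0,0]
    - [0,0,0,0,0,-0.4,0]
    - [0,0,0,0,0,-0.5,0]
    - [0,0,0,0,0,-0.5,0]
    - [0,0,0,0,0,-0.5,0]
    - [0,0,0,0,0,-0.5,0]
    - [0,0,0,0,0,0,0]

```text
clock: 20.85
eef_pos: [563.7, 181.3, 92.7]
tcp_rot: [-1.787, 1.57, -0.034]
contact_force: [0.2, -0.2, -0.7]
opening: 0.14
```

```bash
cat > st.py <<'E'
from rig import r
import numpy as np
s=r.sense();p=s['eef_pos'];a=np.radians(10.4)
print('locx %.1f locy %.1f (heel-to-mouth %.1f) z %.1f'%(p[0]*np.cos(a)+p[1]*np.sin(a),-p[0]*np.sin(a)+p[1]*np.cos(a),-p[0]*np.sin(a)+p[1]*np.cos(a)-7+12.8,p[2]),s['contact_force'].round(1),s['wrist_torque'].round(2),s['clock'])
E
python3 st.py
```

```text
locx 587.2 locy 76.5 (heel-to-mouth 82.3) z 92.7 [ 0.2 -0.2 -0.7] [-0.01 -0.03  0.02] 20.85
```

Free running, with no force. Continuing.

jog_arm:
  series:
    - [0,0,0,0,0,-0.5,0]
    - [0,0,0,0,0,-0.5,0]
    - [0,0,0,0,0,-0.5,0]
    - [0,0,0,0,0,-0.5,0]
    - [0,0,0,0,0,-0.5,0]
    - [0,0,0,0,0,-0.5,0]
    - [0,0,0,0,0,0,0]

```text
clock: 21.55
eef_pos: [569.2, 151.9, 92.8]
tcp_rot: [-1.758, 1.569, -0.005]
contact_force: [1.1, -0.3, -1.0]
opening: 0.14
```

```bash
python3 st.py
```

```text
locx 587.3 locy 46.6 (heel-to-mouth 52.4) z 92.8 [ 1.1 -0.3 -1. ] [ 0.01  0.05 -0.02] 21.55
```

jog_arm:
  series:
    - [0,0,0,0,0,-0.5,0]
    - [0,0,0,0,0,-0.5,0]
    - [0,0,0,0,0,-0.5,0]
    - [0,0,0,0,0,-0.5,0]
    - [0,0,0,0,0,-0.5,0]
    - [0,0,0,0,0,-0.5,0]
    - [0,0,0,0,0,-0.5,0]
    - [0,0,0,0,0,-0.5,0]
    - [0,0,0,0,0,0,0]

```text
clock: 22.45
eef_pos: [576.5, 112.6, 92.8]
tcp_rot: [-1.747, 1.569, 0.006]
contact_force: [-0.5, -0.5, -1.2]
opening: 0.139
```

```bash
python3 st.py;python3 pin.py 13 | grep -v '   y'
```

```text
locx 587.3 locy 6.7 (heel-to-mouth 12.5) z 92.8 [-0.5 -0.5 -1.2] [ 0.03  0.01 -0.04] 22.45
top steel 106 [ 541.1 -137.8] [ 540.9 -137.8  108. ]
top steel 94 [541.1 -80.6] [541.1 -80.5 108. ]
side steel 38 [ 540.1 -134.9] [ 539.4 -134.7  108. ]
side steel 43 [539.9 -79.1] [539.5 -78.7 108. ]
side steel 46 [540.5 -22.2] [540.1 -23.2 108. ]
option 0 turn deg [ 0.1 -0.   0.1] shift cm after turn [ 0.2  0.2 16.1] before [ 0.2  0.2 16.1]
option 180 turn deg [-179.9   -0.1   -0. ] shift cm after turn [  0.2  -0.2 -16.1] before [ 0.2  0.2 16.1]
pos [576.4 113.1  92.8] jaw yaw 100.48 x [ 0.  0. -1.] q [ 0.2  0.5  1.8 -0.   0.9 -1.6] F [-0.9 -0.5 -1.1] op 0.145 t 22.55
```

View pics/side13c.png

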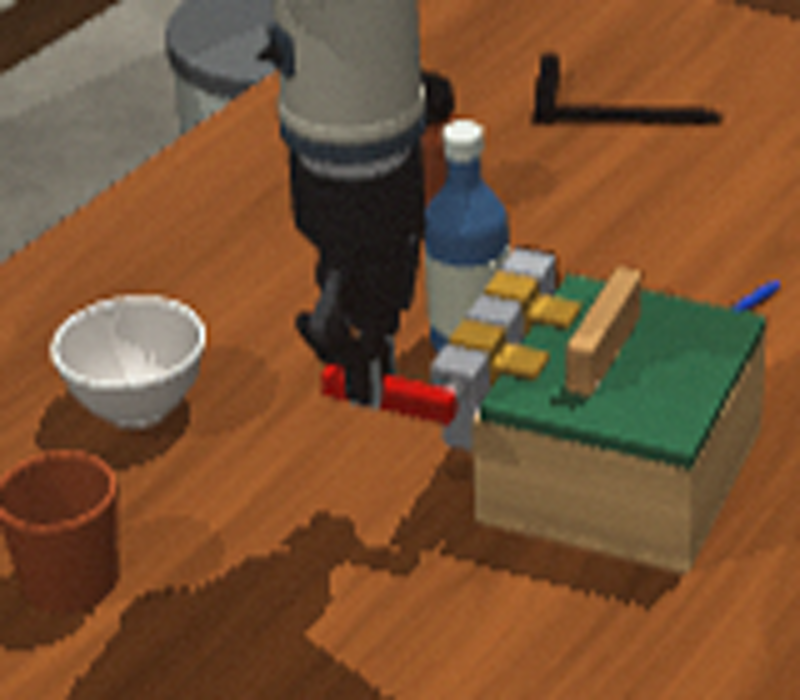

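jog_arm:
  series:
    - [0,0,0,0,0,-0.4,0]
    - [0,0,0,0,0,-0.3,0]
    - [0,0,0,0,0,-0.2,0]
    - [0,0,0,0,0,-0.1,0]
    - [0,0,0,0,0,0,0]
    - [0,0,0,0,0,0,0]

```text
clock: 23.15
eef_pos: [578.2, 103.4, 92.8]
tcp_rot: [-1.686, 1.569, 0.068]
contact_force: [0.2, -0.2, -1.1]
opening: 0.138
```

jog_arm:
  series:
    - [0,0,0,0,0,-0.1,0]
    - [0,0,0,0,0,-0.1,0]
    - [0,0,0,0,0,0,0]

```text
clock: 23.45
eef_pos: [578.6, 101.3, 92.8]
tcp_rot: [-1.692, 1.569, 0.062]
contact_force: [0.6, 0.3, 0.1]
opening: 0.14
```

```bash
python3 st.py
```

```text
locx 587.3 locy -4.8 (heel-to-mouth 1.0) z 92.8 [0.6 0.3 0.1] [ 0.07 -0.05 -0.01] 23.45
```

jog_arm:
  series:
    - [0,0,0,0,0,-0.1,0]
    - [0,0,0,0,0,-0.05,0]
    - [0,0,0,0,0,0,0]

```text
clock: 23.75
eef_pos: [578.8, 100.2, 92.8]
tcp_rot: [-1.298, 1.569, 0.456]
contact_force: [-0.3, 3.7, -1.4]
opening: 0.142
```

```bash
python3 st.py
```

```text
locx 587.4 locy -5.9 (heel-to-mouth -0.1) z 92.8 [-0.3  3.7 -1.4] [ 0.53  0.06 -0.08] 23.75
```

jog_arm:
  series:
    - [0,0,0,0,0,-0.05,0]
    - [0,0,0,0,0,-0.05,0]
    - [0,0,0,0,0,0,0]

```text
clock: 24.05
eef_pos: [578.9, 100.0, 92.8]
tcp_rot: [-0.794, 1.569, 0.959]
contact_force: [-1.0, 8.1, -0.3]
opening: 0.14
```

```bash
python3 st.py; python3 -c "
from h import *
f=snap('side',14); crop(f,200,170,280,240,10,'side14c')
f=snap('top',14); crop(f,190,170,290,240,8,'top14c')"
```

```text
locx 587.4 locy -6.2 (heel-to-mouth -0.4) z 92.8 [-1.   8.1 -0.3] [ 1.35  0.16 -0.23] 24.05
```

View pics/side14c.png

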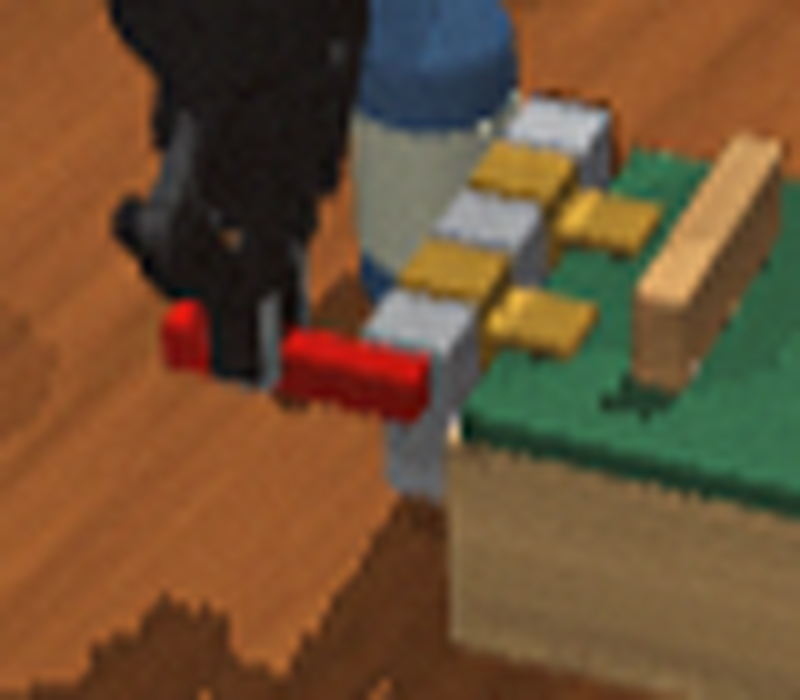

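jog_arm:
  series:
    - [0,0,0,0,0,0,0.2]
    - [0,0,0,0,0,0,0.3]
    - [0,0,0,0,0,0,0.4]
    - [0,0,0,0,0,0,0.45]
    - [0,0,0,0,0,0,0.45]
    - [0,0,0,0,0,0,0.45]
    - [0,0,0,0,0,0,0.45]
    - [0,0,0,0,0,0,0.45]

```text
clock: 24.95
eef_pos: [579.0, 99.0, 92.8]
tcp_rot: [-1.698, 1.569, 0.056]
contact_force: [0.3, 0.5, 0.4]
opening: 0.451
```

```bash
python3 st.py; python3 -c "
from h import *
f=snap('side',15); crop(f,200,170,280,240,10,'side15c')"
```

```text
locx 587.4 locy -7.2 (heel-to-mouth -1.4) z 92.8 [0.3 0.5 0.4] [-0.02 -0.08  0.03] 24.95
```

View pics/side15c.png

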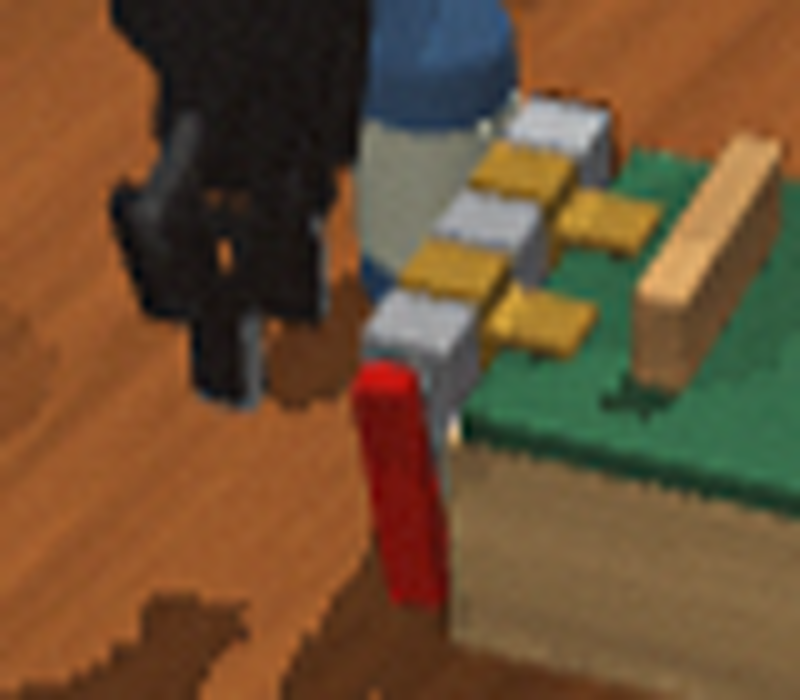

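jog_arm:
  series:
    - [0,0,0,-1,0,0,0.45]
    - [0,0,0,-3,0,0,0.45]
    - [0,0,0,-4,0,0,0.45]
    - [0,0,0,-4,0,0,0.45]
    - [0,0,0,-3,0,1,0.45]
    - [0,0,0,0,1,4,0.45]
    - [0,0,0,0,1,4,0.45]
    - [0,0,0,0,1,4,0.45]
    - [0,0,0,0,1,4,0.45]
    - [0,0,0,0,0,3,0.45]
    - [0,0,0,0,0,1,0.45]
    - [0,0,0,0,0,0,0.45]
    - [0,0,0,0,0,0,0.45]

```text
clock: 26.3
eef_pos: [501.4, 297.3, 242.9]
tcp_rot: [-2.054, 1.569, -0.3]
contact_force: [-0.2, -0.5, -0.3]
opening: 0.448
```

```bash
cat > fin.py <<'E'
from h import *
np.set_printoptions(precision=1,suppress=True)
import sys; k=sys.argv[1]
a=np.radians(10.4); X=np.array([np.cos(a),np.sin(a)]);Y=np.array([-X[1],X[0]])
def loc(P): return np.c_[P[:,:2]@X,P[:,:2]@Y,P[:,2]]
for n in('top','side'):
    f=snap(n,k); H=hsv(f).astype(int);C=cloud(f)
    m=((H[...,0]<5)|(H[...,0]>175))&(H[...,1]>180)&(np.abs(C[...,0]-530)<70)&(np.abs(C[...,1]-80)<60)
    for b,st,c in blobs(m,12):
        yy,xx=np.nonzero(b); L=loc(C[b]); t=L[L[:,2]>92]
        print(n,'handle',c,st[4],'y pct',np.percentile(L[:,1],[3,50,97]),'z',np.percentile(L[:,2],[3,97]),'x',np.percentile(L[:,0],[3,97]),'top slice y',np.percentile(t[:,1],[5,95]) if len(t) else '')
        if n=='top': print('  cast at z=103',np.percentile(loc(plane(f,np.c_[xx,yy],100))[:,1],[3,97]))
    m=(H[...,1]<60)&(H[...,2]>90)&(C[...,2]>105)&(C[...,2]<115)&(np.abs(C[...,0]-546)<40)&(np.abs(C[...,1]-18)<90)
    for b,st,c in blobs(m,12): yy,xx=np.nonzero(b); P=loc(plane(f,np.c_[xx,yy],108)); print(n,'steel y',np.percentile(P[:,1],[2,98]))
    if n=='top': crop(f,150,90,300,260,4,f'fin{n}{k}'); crop(f,200,170,280,230,10,f'fint{k}')
    else: crop(f,130,90,310,250,4,f'fin{n}{k}'); crop(f,215,180,275,240,10,f'fins{k}')
E
python3 fin.py 16
```

```text
top handle [211.  199.9] 24 y pct [-9.3 -4.8 -0.6] z [ 96.4 105.3] x [535.6 550.4] top slice y [-9.2 -0.8]
  cast at z=103 [-9.  -0.5]
top steel y [-150.9 -125.3]
top steel y [-91.9 -69.6]
top steel y [-36.1 -13.9]
side handle [239.7 217.8] 153 y pct [-8.1  0.8  5.3] z [ 22.3 100.9] x [526.9 549.8] top slice y [-8.3  3.1]
side steel y [-146.8 -121.9]
side steel y [-91.2 -66.6]
side steel y [-35.4  -8.4]
```

View pics/fint16.png

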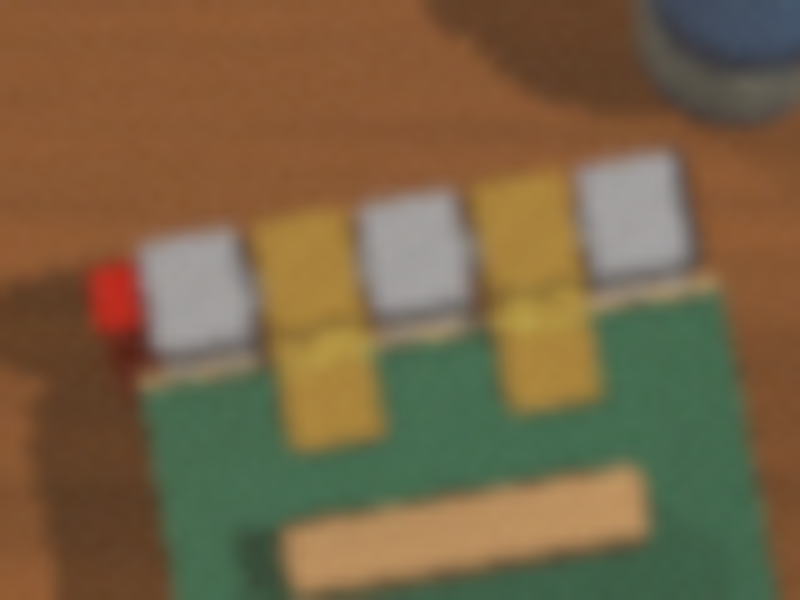

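View pics/fins16.png

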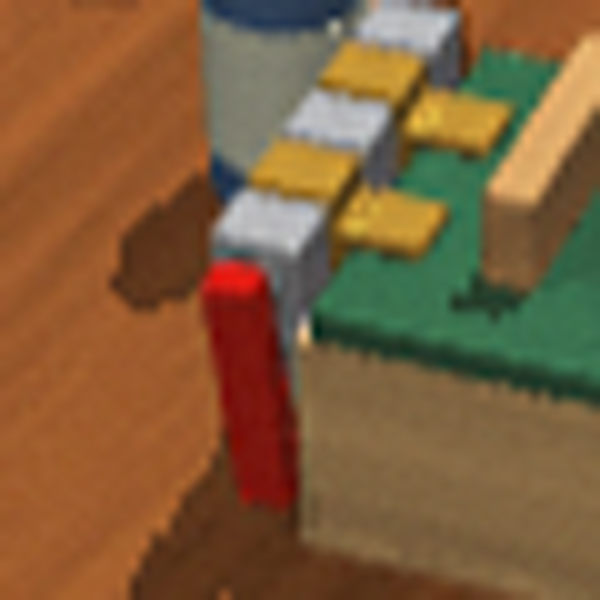

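View pics/finside16.png

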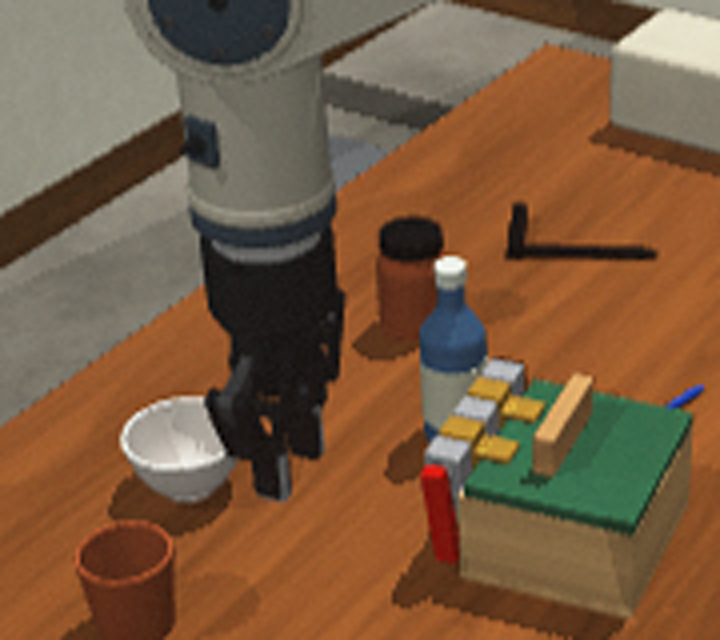

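```bash
python3 - <<'E'
from h import *
from rig import r
a=load('top',0);b=load('top',16)
for n,u,v in(('bottle',275,167),('tumbler',150,140),('bowl',210,114),('jar',322,121)):
    d=np.abs(a['p'][v-25:v+26,u-25:u+26].astype(int)-b['p'][v-25:v+26,u-25:u+26]).max(2); 
    g=[cv2.cvtColor(x['p'][v-25:v+26,u-25:u+26],cv2.COLOR_RGB2GRAY).astype(np.float32) for x in(a,b)]
    print(n,'median diff',np.median(d),'shift px',np.round(cv2.phaseCorrelate(*g)[0],2))
print(r.sense()['contact_force'].round(1))
r.sign_off()
E
```

```text
bottle median diff 2.0 shift px [-0.01  0.02]
tumbler median diff 2.0 shift px [-0.01  0.  ]
bowl median diff 2.0 shift px [-0.03 -0.02]
jar median diff 2.0 shift px [-0.01  0.05]
[-0.3 -0.2 -1. ]
the job is handed in; nothing more can be done
```

The lid is back flat on the chest with its brass knuckles between the steel ones. The larger red-handled pin is through all five knuckles and let go, with its handle hanging down. I handed the job in at about 26 s of the 69 s allowed.

- **Lid:** brass and steel knuckle tops were both at z ≈ 108 mm, and their x positions agreed within about 0.5 mm.
- **Pin:** it slid in with almost no force. I pushed until contact, about 8 N, at the distance worked out beforehand. In the last top picture the handle's outer face sat within about 1 mm of its fully home position. The side camera agreed within its 2 mm bias. I did not push again after letting go.
- **Bystanders:** the bottle, bowl, jar and cup showed a shift of 0.05 pixels or less against the first picture. The gripper is clear and touching nothing.
- **Disagreements:** the two cameras differed by about 2 mm along the hinge axis. After seating, the arm's own reading put the hinge about 2.5 mm off the camera value across the chest. I therefore aligned the lid and pin relative to the steel knuckles within the same camera view.

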